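Check a board pusher's spring on the lever tester

ROBOT

A 6-joint arm with a two-finger parallel gripper is mounted at the origin on the work surface. World frame = base frame: x ahead of the robot, y to its left, z up, the work surface at z = 0. Lengths are in m, angles in rad, forces in N, time in s.
With the tool pointing down it reaches from about 0.25 to 0.775 m from the base axis. Payload 4 kg.
Tool frame: the origin (TCP) lies midway between the tips of the shut fingers; the grasp point (between the pads) lies 19 mm behind it; z points along the fingers, y is the direction in which the jaws open and shut (so a half turn about z gives the same grasp; the last joint's range is limited). The gripper opens to 94 mm and grips with 3 to 60 N. Pads are 16 mm wide; open, the fingers measure 119 mm over their backs; the gripper's body (75 mm by 177 mm) begins 78 mm behind the grasp point.
Start: joints at [-1.222, 0.087, 1.371, -0, 1.684, -0.103], TCP at [0.24, -0.495, 0.206] pointing down, gripper open.
Joint ranges: [-3.1, 3.1], [-0.76, 2.03], [0.27, 2.55], [-1.08, 4.22], [0.17, 2.65], [-2.57, 2.57]. Speed limits (rad/s): [2.79, 2.79, 3.14, 3.14, 3.14, 3.14].

INTERFACE

Orientations are given as [roll, pitch, yaw] about the fixed x, y, z axes, in that order (R = Rz(yaw) Ry(pitch) Rx(roll)).
In Python, from bench import robot gives the robot as it stands.
- The arm moves only by the tool carry_out, never from a script. Its argument "deltas" is text: rows parted by semicolons, each of 7 numbers parted by spaces: the shift along the tool's x, y, z in mm, then the turn, a rotation vector about the tool's x, y, z in rad, then the closure, from 0 (fully open) to 1 (shut). A call has exactly 8 rows; each row is the pose to reach, as a shift and turn from the pose commanded when the call began, along the tool's axes at that moment; what a row does not reach only later rows make up. A row lasts 1/12 s, in which the tool goes at most 41.7 mm and 7.16 degrees, less where a joint would pass 70% of its speed; a pose out of reach is approached as far as the arm can. A call with a gripper value outside its range is refused whole. The fingers move at their own pace and stop on an object; the grip force is fixed at half the most. Time passes only in rows, so rows that repeat a pose let the fingers close, or fill a call up. It gives the time, the measured TCP pose, the force and the opening at its end, in the units of the state.
- robot.get_obs(): the state, without advancing time (a new reading comes with each control period).
- robot.snapshot(name): name is "scene" or "side" or "wrist"; returns a dict with "pixels" (384x512x3 uint8, red, green, blue), "range_z" (384x512 float32, m along the optical axis (not along the pixel's ray), 0 where there is no reading), "camera_matrix" (3x3 intrinsics, pixels), "rvec" (rotation vector, rad) and "tvec" (3), from world to camera coordinates, as OpenCV has them. Camera axes: x right, y down, z forward; pixel columns grow to the right and rows downward; lengths in m; the calibration is good to about 2 mm. A picture is of the moment at which its call begins.
- robot.close_job(): hands the job in, once; it reports no verdict.
Trained networks look in a picture, given as the dict that the camera call returned (one of the last four; its "shot" number tells which), for a name from the list of things; names that differ only in an ending like _2 or _b are one class to them, and where a whole thing is asked for, a point or a joint stands for the part that bears it (a point fixed in the world has none). Each returns a list of dicts, best first, with "p" (0 to 1); they miss things now and then, are a little off and sometimes report something else, mostly with a low value. They report only what shows in the picture. A call takes as long as a camera call. They do not tell look-alikes from the thing itself.
- robot.look_for(picture, thing): "at" ([x, y, z] in m, in the coordinates of the camera as it stood for that picture, good to about 4 mm: the middle of the surface that is visible of it).
- robot.place_of(picture, thing): "at" ([x, y, z] in m, in the coordinates of the camera as it stood for that picture, good to about 4 mm: a listed point, or the origin of a listed thing).
The state is a dict: "time": time; "joint_positions": joint angles; "qvel": joint speeds; "joint_torque": joint torques, N m; "tool_pos": TCP position; "ee_rot": TCP orientation; "wrist_force": force on the tool from outside, world axes, zero at the start; "wrist_torque": the same for the moment, N m; "width": finger opening in m.
Only numpy, scipy, OpenCV 4.12 (cv2) and the standard library are available. Lean on these libraries where they do the work, as an engineer would, in place of code of your own. Each camera call takes 0.05 s, during which the arm holds its last target.

TASK

Check the spring of the tall board pusher on the lever tester: stand the pusher in the ring on the tester's plate, so lightly that the dial hands hardly move, and let go of it. Bring the lever down on it until the lever just rests on its stop, which is set to the test height, hold it lightly there for about two seconds without leaning on the stop, then swing the lever back up. If the dial's maximum hand has reached 10 N or more, stand the pusher in the black stock tray, otherwise in the round steel dish, and leave everything else on the bench where it is.

Things in the scene. Friction and masses are not known exactly. Their poses are not given: they have to be found in the camera images.
- pusher: the tall board pusher, 58 mm high, 70 g, loose on the bench: aluminium foot 30 mm across and 8 mm thick, chamfered; steel head 26 mm across, 12 mm thick, flat on top, on a telescoping guide (14 mm) inside a bare coil spring (23 mm across). Origin: centre of the foot's underside; z up to the head. Grip it by the head, centre 52 mm above the origin. The short pusher (38 mm high) is a bystander.
- pusher_head (a joint): how far the pusher's head is pushed down towards its foot, m, 0 to 0.0165. The coil is preloaded on its guide: the head stays put until pushed with 0.4 to 6 N (differs with how tired the spring is, cannot be seen), then takes 0.7 N more for each mm.
- tester: the bench spring tester, fixed: cream base 270 x 120 mm, 22 mm thick, wider at +y under the dial. Origin on the bench under the plate's centre; x runs from the lever's ball end (-x, robot side) to the pivot (+x), y to the dial. Lever fork 36 mm deep at x = 110 mm, 135 mm high. Stop post at x = 55 mm, 24 mm across at its foot, its black-tipped screw about 115 mm high under the lever.
- nest (a point): the seat of the pusher: centre of the plate's top face, 56 mm above the bench, inside its locating ring (34 mm inside, 42 mm outside, 4 mm high above this point). The plate, 68 mm across, is the load pan of the dial and sinks 0.1 mm for each newton.
- pivot (a point): middle of the lever's pivot axis, at x = 110 mm, z = 125 mm in the tester's frame; the axis runs along the tester's y
- lever (a joint): angle of the lever, rad: 0 level, growing as the ball end is raised, 1.57 upright behind the plate; range -0.12 to 1.9. Steel bar 16 mm wide, 20 mm deep, 0.28 kg with ball, slight pivot friction: above 1.3 it stays up when let go, lower it falls. Its stop screw is set differently each time: the lever meets it somewhere between -0.035 and +0.035. The stop's tip gives 1 mm for 40 N.
- ball (a point): centre of the black ball on the lever's end, 30 mm across, 190 mm from the pivot on the lever's centre line, joined to the bar by a 10 mm rod. Moves on a circle about the pivot in the tester's x-z plane. Can be pinched from above, fingers either side in the tester's y, and turns between them. The stop meets the bar 55 mm from the pivot and takes no more than 20 N.
- foot (a point): lowest point of the round presser foot under the lever, 110 mm from the pivot and 21 mm below the lever's centre line; it bears on the head of a seated pusher, which it meets at a lever angle of about 0.09 rad. The lever touches nothing else of the tester but its stop.
- dial (a point): centre of the dial's white face, 50 mm above the bench at x = 0, y = 105 mm in the tester's frame; case 92 mm across, glass 62 mm high. Scale clockwise from above, 0.2 rad a newton, 0 to 20 N, ticks 1 N, long ticks 5 N; 10 N lies towards the tester's +x, where the heavy black inner arc of the pass range (10 to 20 N) begins.
- max_hand (a joint): angle of the dial's maximum hand, rad, the upper, broader one with a round spot near its tip: 0.2 rad a newton clockwise, 0 at the zero tick. Pushed on by the needle, it stays at the highest load so far; it begins somewhere between 0 and 2 N. The pusher's own weight counts 0.7 N.
- needle (a joint): angle of the dial's thin lower needle, rad, same scale: the load on the plate now
- tray: black stock tray for sound pushers, fixed, rectangular, 110 mm (its x) by 100 mm (y), 16 mm high, walls 3 mm, origin at the centre of its underside.
- tray_in (a point): centre of the tray's inner floor, 5 mm above the bench
- dish: round steel dish for rejected pushers, fixed, 100 mm across at the bottom and 110 mm at the rim, 18 mm high, wall 2 mm, origin at the centre of its underside.
- dish_in (a point): centre of the dish's inner floor, 5 mm above the bench
- short_pusher: bystander: a shorter pusher, 38 mm high, 30 mm across; origin under its foot
- solder_spool: bystander: spool of wire standing on its flange, 60 mm across, 37 mm high
- screwdriver: bystander: screwdriver lying down, 170 mm long
- tweezers: bystander: tweezers lying down, 120 mm long
- bottle: bystander: square blue dispenser bottle with steel cap, 55 mm wide, 110 mm high
- flux_jar: bystander: small round tin, 48 mm across, 29 mm high
- mouse: bystander: computer mouse, about 80 by 60 mm, 33 mm high
- board: bystander: green circuit board with parts on it, 100 by 70 mm
Not all that is in view belongs to the job. Leave any red or turquoise look-alike of the pusher alone.

How it is judged:
By the outcome, as a careful person would: the job done as asked, in the order asked, and still so for the second after the job is handed in, with the robot touching nothing.
It also fails if it takes over 72 s, if anything falls off the work surface, if the arm or the gripper's body presses on something with over 40 N, if the wrist force passes 120 N, or if a joint passes its speed limit or range.

## Working session

There is one attempt and no reset: what is moved stays moved. The work goes in short steps, Python scripts to look and compute and a tool call to move; the robot and the scene stay as the last step left them, time stands still between calls to the robot, and variables do not carry over. Pictures are saved under pics/ and viewed, and the job is handed in when it is done.

Besides the shell and the picture viewer there is one more tool, called after ">>>" by a JSON object that holds its "name" and its "arguments". carry_out: Moves the arm, as the interface text tells. Its arguments: {"type":"object","properties":{"deltas":{"type":"string"}},"required":["deltas"]}

```bash
ls; mkdir -p pics; cat > h.py <<'E'
import numpy as np, cv2
from bench import robot
def snap(name,fn=None):
    s=robot.snapshot(name)
    if fn: cv2.imwrite('pics/'+fn,cv2.cvtColor(s['pixels'],cv2.COLOR_RGB2BGR))
    return s
def RT(s):
    R=cv2.Rodrigues(np.array(s['rvec'],float))[0]; return R,np.array(s['tvec'],float).ravel()
def c2w(s,p):
    R,t=RT(s); return R.T@(np.array(p)-t)
def cloud(s):
    K=np.array(s['camera_matrix']); z=s['range_z']; v,u=np.mgrid[0:z.shape[0],0:z.shape[1]]
    P=np.stack([(u-K[0,2])/K[0,0]*z,(v-K[1,2])/K[1,1]*z,z],-1); R,t=RT(s)
    W=(P-t)@R; W[z<=0]=np.nan; return W
def w2p(s,p):
    K=np.array(s['camera_matrix']);R,t=RT(s); q=K@(R@np.array(p)+t); return q[:2]/q[2]
E
python3 - <<'E'
from h import *
for n in['scene','side','wrist']:
    s=snap(n,n+'0.png'); R,t=RT(s); print(n,'cam at',(-R.T@t).round(3))
    for th in['pusher','tester','nest','pivot','ball','dial','tray_in','dish_in','foot','short_pusher']:
        f=robot.place_of(s,th)
        print(n,th,[(round(d['p'],2),c2w(s,d['at']).round(3).tolist()) for d in f[:3]])
o=robot.get_obs();print(o)
E
```

```text
pics
scene cam at [ 0.871 -0.579  1.139]
scene pusher [(0.7, [0.371, -0.254, 0.001]), (0.64, [0.438, -0.193, 0.002]), (0.59, [0.449, -0.268, 0.0])]
scene tester [(0.95, [0.572, 0.032, 0.0])]
scene nest [(0.66, [0.57, 0.028, 0.059])]
scene pivot [(0.67, [0.679, 0.037, 0.125])]
scene ball [(0.76, [0.689, 0.037, 0.315]), (0.28, [0.37, 0.293, 0.002])]
scene dial [(0.84, [0.562, 0.139, 0.048]), (0.4, [0.565, 0.029, 0.057])]
scene tray_in [(0.62, [0.623, 0.288, 0.002])]
scene dish_in [(0.76, [0.474, 0.295, 0.007])]
scene foot [(0.78, [0.666, 0.034, 0.237]), (0.62, [0.624, 0.287, -0.0])]
scene short_pusher [(0.74, [0.724, 0.359, 0.0]), (0.19, [0.778, -0.14, -0.001])]
side cam at [-0.2    0.8    0.715]
side pusher [(0.61, [0.449, -0.264, 0.001]), (0.45, [0.445, -0.196, -0.002])]
side tester [(0.63, [0.567, 0.03, 0.001])]
side nest [(0.65, [0.569, 0.038, 0.059])]
side pivot [(0.68, [0.472, 0.294, 0.002]), (0.63, [0.685, 0.037, 0.126])]
side ball [(0.89, [0.692, 0.041, 0.316])]
side dial [(0.73, [0.567, 0.137, 0.048]), (0.24, [0.666, 0.035, 0.242])]
side tray_in [(0.62, [0.622, 0.288, 0.004])]
[... 366 characters left out ...]
foot []
wrist short_pusher []
{'time': 1.65, 'joint_positions': array([-1.22209719e+00,  8.72127584e-02,  1.37070355e+00, -2.19015604e-05,
        1.68360255e+00, -1.03096125e-01]), 'qvel': array([ 0.00048888,  0.00033529,  0.00041807,  0.00046815, -0.00016672,
        0.00036663]), 'joint_torque': array([ 1.42514468e-04, -3.40029109e+01, -3.02591193e+01,  7.17950379e-02,
        2.37365789e-02, -1.49915400e-05]), 'tool_pos': array([ 0.24011613, -0.49483523,  0.20549709]), 'ee_rot': array([3.14152149e+00, 2.92408117e-05, 4.51792794e-01]), 'wrist_force': array([ 0.21932156, -0.30181812,  0.36882884]), 'wrist_torque': array([-0.01101081,  0.01186886,  0.00015462]), 'width': 0.0941243315853055}
```

View images.

View pics/scene0.png

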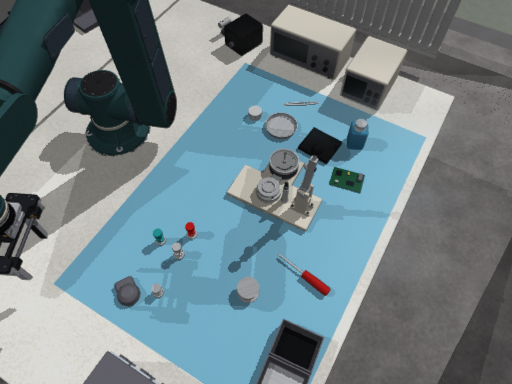

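View pics/side0.png

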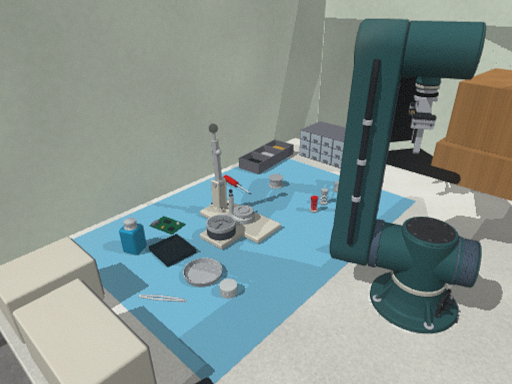

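View pics/wrist0.png

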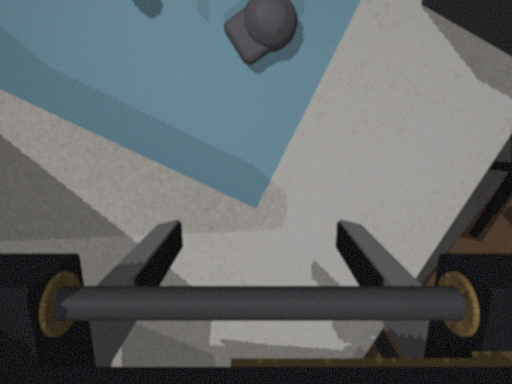

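```bash
python3 - <<'E'
from h import *
def ctr(W,x,y,r,z0,z1):
    m=(np.hypot(W[...,0]-x,W[...,1]-y)<r)&(W[...,2]>z0)&(W[...,2]<z1); P=W[m]; return len(P),P.mean(0).round(4),((P.min(0)+P.max(0))/2).round(4),np.ptp(P,axis=0).round(3)
for n in['scene','side']:
    s=snap(n,n+'1.png');W=cloud(s)
    for nm,a in dict(pusher=(.449,-.266,.03,.045,.07),red=(.438,-.194,.03,.045,.07),turq=(.371,-.254,.03,.045,.07),ring=(.57,.034,.05,.0565,.07),plate=(.57,.034,.05,.05,.07),dial=(.565,.138,.06,.055,.07),ball=(.69,.039,.03,.297,.36),tray=(.623,.288,.09,.011,.02),dish=(.474,.293,.07,.014,.022),fork=(.68,.037,.04,.1,.14)).items():
        try: print(n,nm,*ctr(W,*a))
        except Exception as e: print(n,nm,e)
    I=cv2.cvtColor(s['pixels'],cv2.COLOR_RGB2BGR)
    c=I[130:280,140:340] if n=='scene' else I[110:260,180:345]
    cv2.imwrite('pics/c_%s.png'%n,cv2.resize(c,None,fx=4,fy=4,interpolation=cv2.INTER_CUBIC))
E
```

```text
scene pusher 79 [ 0.449  -0.2673  0.0573] [ 0.4479 -0.2664  0.0547] [0.026 0.024 0.015]
scene red 71 [ 0.4441 -0.1975  0.0571] [ 0.4438 -0.1964  0.055 ] [0.025 0.025 0.015]
scene turq 77 [ 0.3779 -0.2592  0.0566] [ 0.3767 -0.2586  0.0541] [0.025 0.025 0.016]
scene ring 194 [0.5697 0.0305 0.0587] [0.5778 0.0307 0.0605] [0.082 0.066 0.008]
scene plate 357 [0.5711 0.0305 0.0568] [0.5778 0.0323 0.0576] [0.082 0.069 0.014]
scene dial 603 [0.567  0.1347 0.0624] [0.5663 0.1369 0.0625] [0.091 0.094 0.015]
scene ball 121 [0.6917 0.0312 0.3232] [0.6906 0.0335 0.3212] [0.028 0.026 0.023]
scene tray 166 [0.6239 0.2893 0.0152] [0.6245 0.2868 0.0155] [0.117 0.111 0.009]
scene dish 89 [0.4724 0.303  0.0171] [0.4728 0.2947 0.018 ] [0.107 0.11  0.008]
scene fork 178 [0.6846 0.0256 0.1261] [0.6821 0.0328 0.12  ] [0.037 0.046 0.04 ]
side pusher 36 [ 0.4432 -0.2595  0.0525] [ 0.4436 -0.2616  0.0516] [0.025 0.025 0.013]
side red 37 [ 0.4389 -0.1902  0.0534] [ 0.4414 -0.1919  0.0522] [0.027 0.025 0.013]
side turq zero-size array to reduction operation minimum which has no identity
side ring 38 [0.584  0.0373 0.0595] [0.58   0.0347 0.0632] [0.077 0.042 0.013]
side plate 200 [0.5696 0.0373 0.0546] [0.5763 0.0351 0.06  ] [0.085 0.067 0.02 ]
side dial 403 [0.5612 0.1418 0.0596] [0.5633 0.1391 0.0597] [0.093 0.093 0.009]
side ball 71 [0.6825 0.044  0.3152] [0.6847 0.0405 0.3124] [0.026 0.027 0.031]
side tray 136 [0.6222 0.2923 0.0134] [0.6317 0.2903 0.0143] [0.137 0.108 0.006]
side dish 84 [0.477  0.2911 0.0156] [0.4707 0.2961 0.0163] [0.109 0.109 0.004]
side fork 154 [0.6724 0.0457 0.1216] [0.6774 0.0389 0.1199] [0.039 0.05  0.039]<stdin>:3: RuntimeWarning: Mean of empty slice.
  ret = um.true_divide(
```

View pics/c_scene.png

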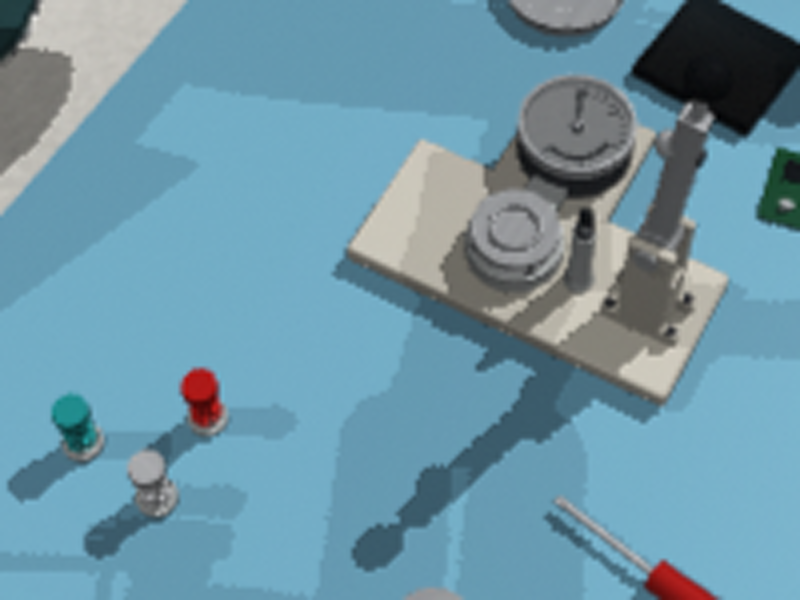

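View pics/c_side.png

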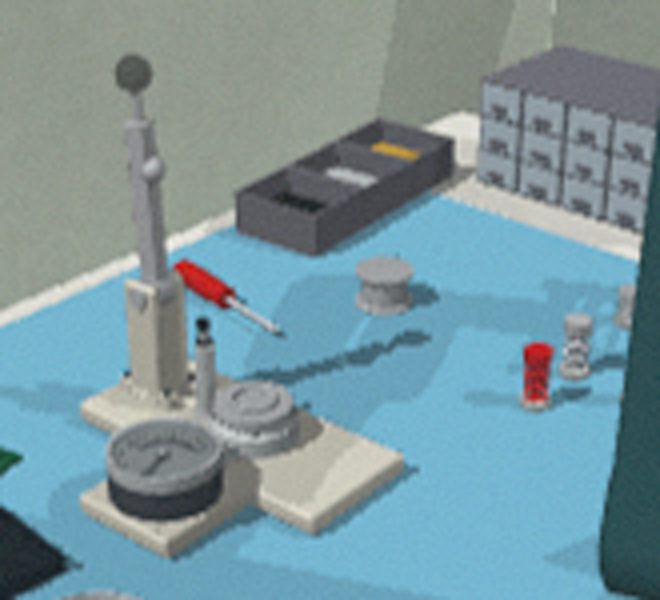

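>>> {"name": "carry_out", "arguments": {"deltas": "20 -8 0 0 0 -0.12 0.2;58 -24 0 0 0 -0.24 0.35;97 -40 0 0 0 -0.36 0.35;136 -56 0 0 0 -0.48 0.35;175 -72 0 0 0 -0.6 0.35;214 -88 0 0 0 -0.72 0.35;252 -103 0 0 0 -0.84 0.35;286 -117 0 0 0 -0.96 0.35"}}

```text
time: 2.42
tool_pos: [0.4476, -0.2627, 0.2058]
ee_rot: [3.141, 0.0, 1.418]
wrist_force: [1.0, -0.1, 0.8]
width: 0.061
```

>>> {"name": "carry_out", "arguments": {"deltas": "0 0 5 0 0 -0.12 0.35;0 0 15 0 0 -0.24 0.35;0 0 25 0 0 -0.36 0.35;0 0 35 0 0 -0.48 0.35;0 0 45 0 0 -0.6 0.35;0 0 50 0 0 -0.72 0.35;0 0 50 0 0 -0.84 0.35;0 0 50 0 0 -0.944 0.35"}}

```text
time: 3.08
tool_pos: [0.446, -0.2645, 0.1548]
ee_rot: [-3.141, -0.001, 2.362]
wrist_force: [-0.0, -0.2, 0.3]
width: 0.0611
```

```bash
cat >> h.py <<'E'
def st():
    o=robot.get_obs(); print('t',round(o['time'],2),'pos',o['tool_pos'].round(4),'rpy',o['ee_rot'].round(4),'F',o['wrist_force'].round(2),'w',round(o['width'],4)); return o
E
python3 - <<'E'
from h import *
o=st()
s=snap('wrist','w2.png')
print([ (round(d['p'],2),c2w(s,d['at']).round(4)) for d in robot.place_of(s,'pusher')])
W=cloud(s)
m=(np.hypot(W[...,0]-.447,W[...,1]+.265)<.035)&(W[...,2]>.05)&(W[...,2]<.065);P=W[m];print(len(P),P.mean(0),P.min(0),P.max(0))
E
```

```text
t 3.08 pos [ 0.446  -0.2645  0.1548] rpy [-3.1413e+00 -1.3000e-03  2.3615e+00] F [-0.03 -0.23  0.28] w 0.0611
[(0.94, array([ 0.447 , -0.2661,  0.0005])), (0.9, array([ 4.433e-01, -1.959e-01, -1.000e-04])), (0.81, array([ 0.3739, -0.2591, -0.0026])), (0.52, array([ 0.4607, -0.3872, -0.0007]))]
627 [ 0.44501344 -0.26537955  0.05858496] [ 0.43285491 -0.27825823  0.05059846] [ 0.45835703 -0.25319048  0.06074925]
```

View pics/w2.png

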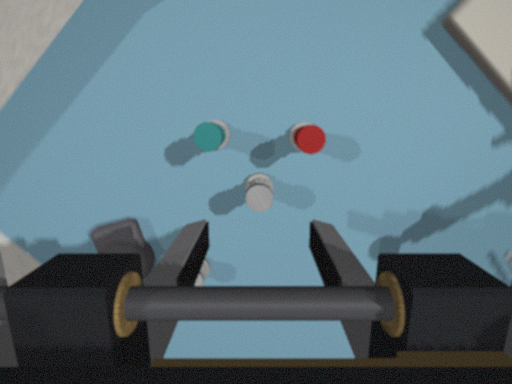

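>>> {"name": "carry_out", "arguments": {"deltas": "0 0 15 0 0 0 0.35;0 0 40 0 0 0 0.35;0 0 65 0 0 0 0.35;0 0 90 0 0 0 0.35;0 0 108 0 0 0 0.35;0 0 118 0 0 0 0.35;0 0 122 0 0 0 0.35;0 0 122 0 0 0 0.35"}}

```text
time: 3.85
tool_pos: [0.4461, -0.2645, 0.033]
ee_rot: [-3.141, -0.001, 2.355]
wrist_force: [-0.1, -0.6, 0.1]
width: 0.0612
```

>>> {"name": "carry_out", "arguments": {"deltas": "0 0 122 0 0 0 0.45;0 0 0 0 0 0 0.55;0 0 0 0 0 0 0.65;0 0 0 0 0 0 0.75;0 0 0 0 0 0 0.9;0 0 0 0 0 0 1;0 0 0 0 0 0 1;0 0 0 0 0 0 1"}}

```text
time: 4.52
tool_pos: [0.4463, -0.2647, 0.0336]
ee_rot: [-3.142, -0.0, 2.356]
wrist_force: [-0.5, 0.2, 3.4]
width: 0.0242
```

I wrote a wrong first row (122 mm down), so I'm checking the state before continuing.

```bash
python3 - <<'E'
from h import *
o=st();print(o['joint_torque'].round(2))
s=snap('wrist','w3.png')
s=snap('scene','s3.png')
I=cv2.imread('pics/s3.png');cv2.imwrite('pics/c3.png',cv2.resize(I[180:310,100:260],None,fx=4,fy=4,interpolation=cv2.INTER_CUBIC))
E
```

```text
t 4.52 pos [ 0.4463 -0.2647  0.0336] rpy [-3.1416e+00 -1.0000e-04  2.3556e+00] F [-0.53  0.17  3.42] w 0.0242
[-6.000e-02 -3.072e+01 -2.602e+01 -2.000e-02 -8.000e-02 -0.000e+00]
```

View pics/w3.png

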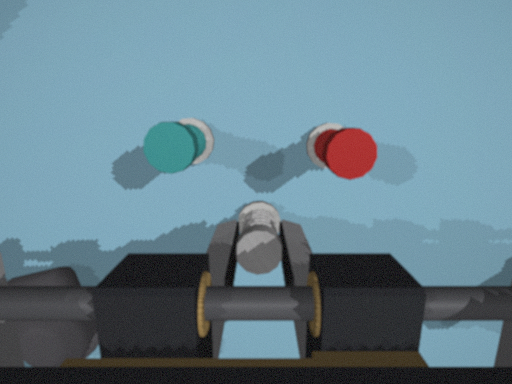

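View pics/c3.png

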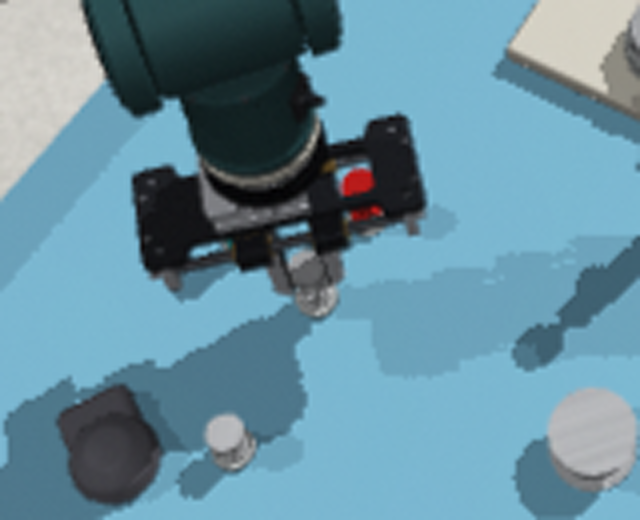

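>>> {"name": "carry_out", "arguments": {"deltas": "0 0 -5 0 0 0 1;0 0 -15 0 0 0 1;0 0 -40 0 0 0 1;0 0 -65 0 0 0 1;0 0 -90 0 0 0 1;0 0 -105 0 0 0 1;0 0 -115 0 0 0 1;0 0 -115 0 0 0 1"}}

```text
time: 5.28
tool_pos: [0.4474, -0.2655, 0.1514]
ee_rot: [3.141, 0.005, 2.356]
wrist_force: [-0.7, -0.4, 0.4]
width: 0.0241
```

```bash
python3 - <<'E'
from h import *
o=st()
s=snap('wrist','w4.png')
s=snap('scene','s4.png'); print(w2p(s,o['tool_pos']))
I=cv2.imread('pics/s4.png');u,v=w2p(s,o['tool_pos']).astype(int);cv2.imwrite('pics/c4.png',cv2.resize(I[v-40:v+40,u-50:u+50],None,fx=6,fy=6,interpolation=cv2.INTER_CUBIC))
s=snap('side','d4.png'); u,v=w2p(s,o['tool_pos']).astype(int);print(u,v)
E
```

```text
t 5.28 pos [ 0.4474 -0.2655  0.1514] rpy [3.141  0.0049 2.3558] F [-0.68 -0.44  0.42] w 0.0241
[170.94740089 231.17715712]
326 165
```

View pics/w4.png

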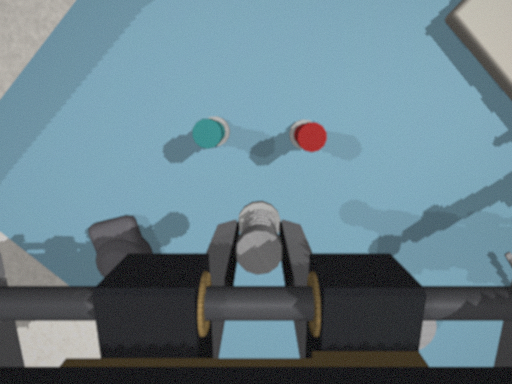

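View pics/c4.png

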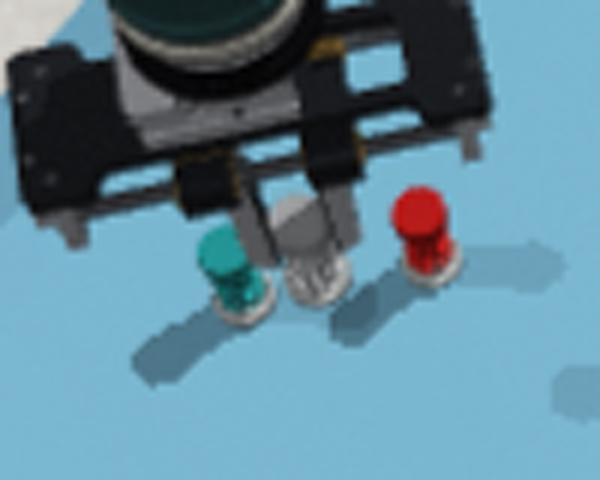

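View pics/d4.png

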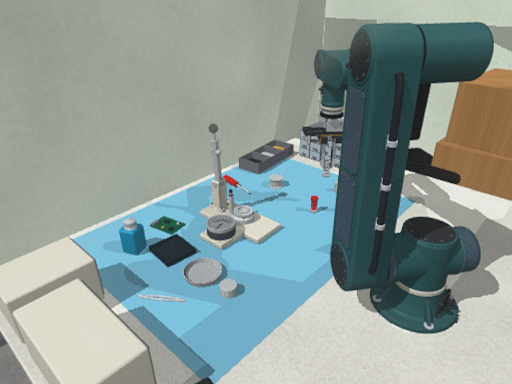

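```bash
python3 - <<'E'
from h import *
o=st()
s=snap('wrist');W=cloud(s)
a=W[246:262,250:270].reshape(-1,3); print('headtop',np.median(a,0)-o['tool_pos'])
m=(np.hypot(W[...,0]-o['tool_pos'][0],W[...,1]-o['tool_pos'][1])<.02)&(abs(W[...,2]-o['tool_pos'][2]-.025)<.006)
P=W[m]; 
d=P-o['tool_pos']; print(len(P),d.mean(0),d.min(0),d.max(0))
# head pixels col near 240..280, print z profile down column 260
for v in range(200,272,6): print(v,(W[v,260]-o['tool_pos']).round(4))
E
```

```text
t 5.43 pos [ 0.4457 -0.2642  0.1471] rpy [-3.1412e+00 -2.5000e-03  2.3557e+00] F [ 0.14 -0.9  -0.77] w 0.0246
headtop [ 3.66169739e-05 -9.82327686e-04  2.52130388e-02]
1977 [-0.00174852  0.00028998  0.02498333] [-0.01943661 -0.01437493  0.01900186] [0.0126371  0.0192639  0.03093876]
200 [ 0.0105 -0.0104 -0.1458]
206 [-0.0087  0.0082 -0.0243]
212 [-0.0068  0.0063 -0.0191]
218 [-0.0079  0.0073 -0.0014]
224 [-0.0069  0.0063  0.0059]
230 [-0.009   0.0083  0.0244]
236 [-0.0065  0.0058  0.024 ]
242 [-0.0045  0.0038  0.0254]
248 [-0.002   0.0013  0.025 ]
254 [ 0.0001 -0.0008  0.026 ]
260 [ 0.003  -0.0037  0.0248]
266 [ 0.0053 -0.0059  0.0255]
```

>>> {"name": "carry_out", "arguments": {"deltas": "5 12 -5 0 0 -0.06 1;18 44 -15 0 0 -0.16 1;33 80 -20 0 0 -0.26 1;48 117 -20 0 0 -0.36 1;63 154 -20 0 0 -0.46 1;78 190 -20 0 0 -0.56 1;91 221 -20 0 0 -0.66 1;98 238 -20 0 0 -0.76 1"}}

```text
time: 6.15
tool_pos: [0.5454, -0.0234, 0.1665]
ee_rot: [3.14, -0.003, 3.124]
wrist_force: [-0.0, -0.9, -1.0]
width: 0.024
```

```bash
python3 - <<'E'
from h import *
o=st()
s=snap('wrist','w5.png')
for th in['nest','dial','pivot','foot']:
  print(th,[ (round(d['p'],2),c2w(s,d['at']).round(4)) for d in robot.place_of(s,th)][:2])
E
```

```text
t 6.15 pos [ 0.5454 -0.0234  0.1665] rpy [ 3.1397e+00 -3.0000e-03  3.1241e+00] F [-0.03 -0.88 -0.98] w 0.024
nest [(0.58, array([0.5674, 0.035 , 0.0548]))]
dial [(0.91, array([0.567 , 0.136 , 0.0469]))]
pivot []
foot []
```

View pics/w5.png

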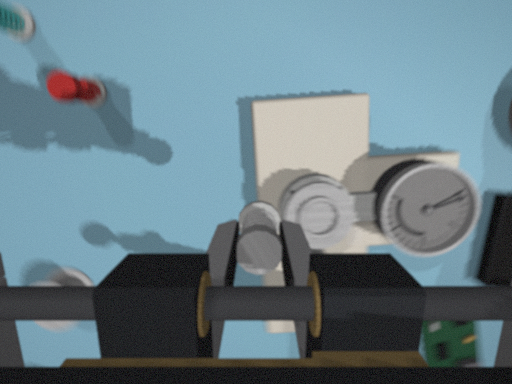

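```bash
cat >> h.py <<'E'
def ray(s,u,v,z):
    K=np.array(s['camera_matrix']);R,t=RT(s);d=R.T@np.array([(u-K[0,2])/K[0,0],(v-K[1,2])/K[1,1],1]);c=-R.T@t
    return c+d*(z-c[2])/d[2]
E
python3 - <<'E'
from h import *
o=st()
s=snap('wrist','w6.png');I=cv2.imread('pics/w6.png')
cv2.imwrite('pics/c6.png',cv2.resize(I[150:290,240:500],None,fx=3,fy=3,interpolation=cv2.INTER_CUBIC))
# rectified top view at z=.060
pts=np.array([[x,y,.060] for x,y in[(.52,-.02),(.62,-.02),(.62,.2),(.52,.2)]])
src=np.float32([w2p(s,p) for p in pts]);sc=3000
dst=np.float32([[0,0],[.1*sc,0],[.1*sc,.22*sc],[0,.22*sc]])
T=cv2.warpPerspective(I,cv2.getPerspectiveTransform(src,dst),(int(.1*sc),int(.22*sc)),flags=cv2.INTER_CUBIC)
cv2.imwrite('pics/t6.png',T)
g=cv2.GaussianBlur(cv2.cvtColor(T,cv2.COLOR_BGR2GRAY),(0,0),2)
for r0,r1 in((44,56),(58,68),(95,108),(130,142)):
    c=cv2.HoughCircles(g,cv2.HOUGH_GRADIENT,1,60,param1=60,param2=12,minRadius=r0,maxRadius=r1)
    if c is not None: print(r0,[(round(.52+a/sc,4),round(-.02+b/sc,4),round(r/sc*1000,1)) for a,b,r in c[0][:4]])
E
```

```text
t 6.4 pos [ 0.5447 -0.0277  0.1672] rpy [-3.1411e+00 -2.5000e-03  3.1141e+00] F [-0.17  0.66 -0.85] w 0.0239
44 [(np.float32(0.5682), np.float32(0.0328), np.float32(17.5)), (np.float32(0.5435), np.float32(0.1212), np.float32(18.5)), (np.float32(0.5582), np.float32(0.0102), np.float32(15.3)), (np.float32(0.5675), np.float32(0.1258), np.float32(15.1))]
58 [(np.float32(0.5632), np.float32(0.1318), np.float32(22.5)), (np.float32(0.5688), np.float32(0.0342), np.float32(21.3))]
95 [(np.float32(0.5595), np.float32(0.0272), np.float32(35.1)), (np.float32(0.5612), np.float32(0.1452), np.float32(35.8)), (np.float32(0.5502), np.float32(0.1155), np.float32(34.3)), (np.float32(0.5742), np.float32(0.0435), np.float32(32.1))]
130 [(np.float32(0.5638), np.float32(0.1378), np.float32(44.6)), (np.float32(0.5702), np.float32(0.0338), np.float32(44.2))]
```

View pics/c6.png

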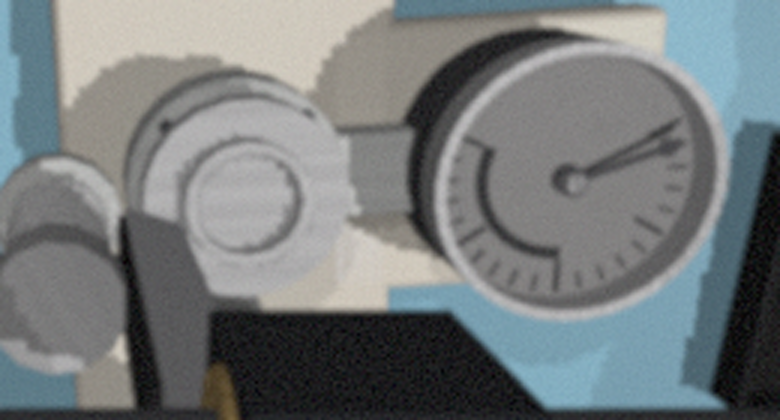

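View pics/t6.png

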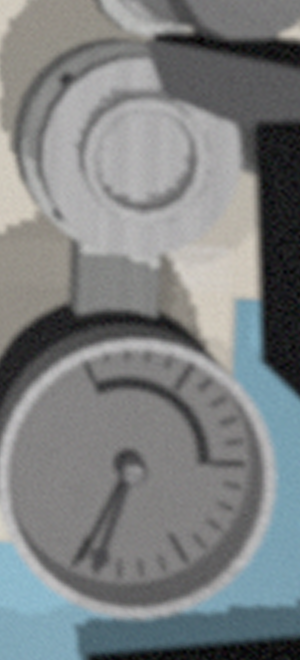

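```bash
python3 - <<'E'
from h import *
o=robot.get_obs()
s=snap('wrist');I=cv2.cvtColor(s['pixels'],cv2.COLOR_RGB2BGR)
sc=6000
def top(z,x0,x1,y0,y1):
    src=np.float32([w2p(s,p) for p in[(x0,y0,z),(x1,y0,z),(x1,y1,z),(x0,y1,z)]])
    w,h=int((x1-x0)*sc),int((y1-y0)*sc)
    return cv2.warpPerspective(I,cv2.getPerspectiveTransform(src,np.float32([[0,0],[w,0],[w,h],[0,h]])),(w,h),flags=cv2.INTER_CUBIC)
T=top(.060,.52,.62,-.01,.08)
for c,col in(((.5685,.034),(0,0,255)),((.5665,.0315),(0,200,0))):
    for r in(17,21): cv2.circle(T,(int((c[0]-.52)*sc),int((c[1]+.01)*sc)),int(r*sc/1000),col,1)
cv2.imwrite('pics/t7.png',T)
E
```

```text
(no output)
```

View pics/t7.png

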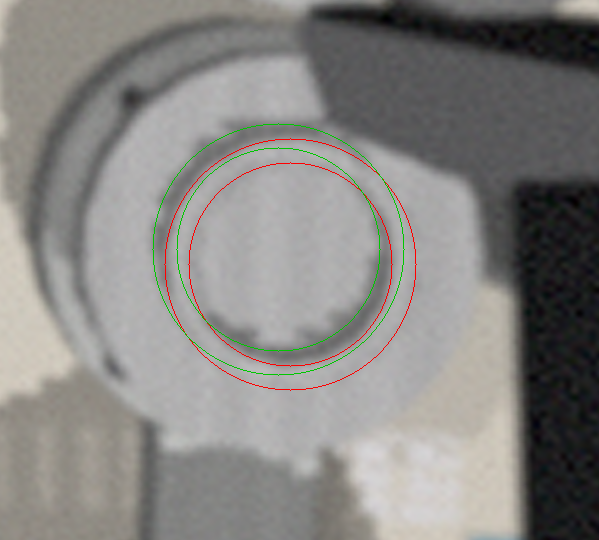

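>>> {"name": "carry_out", "arguments": {"deltas": "-3 9 0 0 0 -0.01 1;-7 20 0 0 0 -0.02 1;-12 33 5 0 0 -0.04 1;-16 45 15 0 0 -0.06 1;-20 55 27 0 0 -0.071 1;-22 61 37 0 0 -0.071 1;-22 62 44 0 0 -0.071 1;-22 62 48 0 0 -0.071 1"}}

```text
time: 7.17
tool_pos: [0.5679, 0.035, 0.1178]
ee_rot: [-3.142, -0.004, -3.095]
wrist_force: [-0.0, -1.1, -0.9]
width: 0.0239
```

```bash
python3 - <<'E'
from h import *
snap('wrist');o=st()
s=snap('wrist','w8.png');st();I=cv2.imread('pics/w8.png')
cv2.imwrite('pics/c8.png',cv2.resize(I[150:290,190:330],None,fx=5,fy=5,interpolation=cv2.INTER_CUBIC))
E
```

```text
t 7.22 pos [0.5677 0.0345 0.1177] rpy [-3.1414 -0.0044 -3.0958] F [ 0.1   0.62 -1.53] w 0.0241
t 7.27 pos [0.5681 0.0342 0.1187] rpy [-3.1414e+00 -3.1000e-03 -3.0964e+00] F [-0.38  0.15 -0.06] w 0.0238
```

View pics/w8.png

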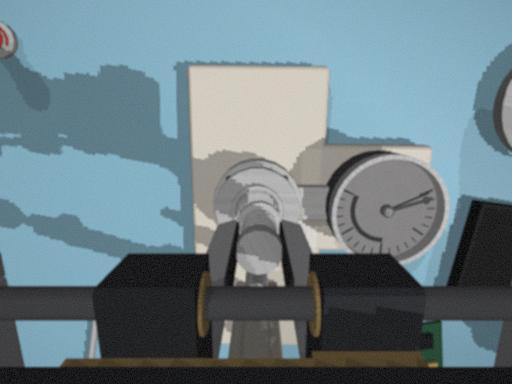

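View pics/c8.png

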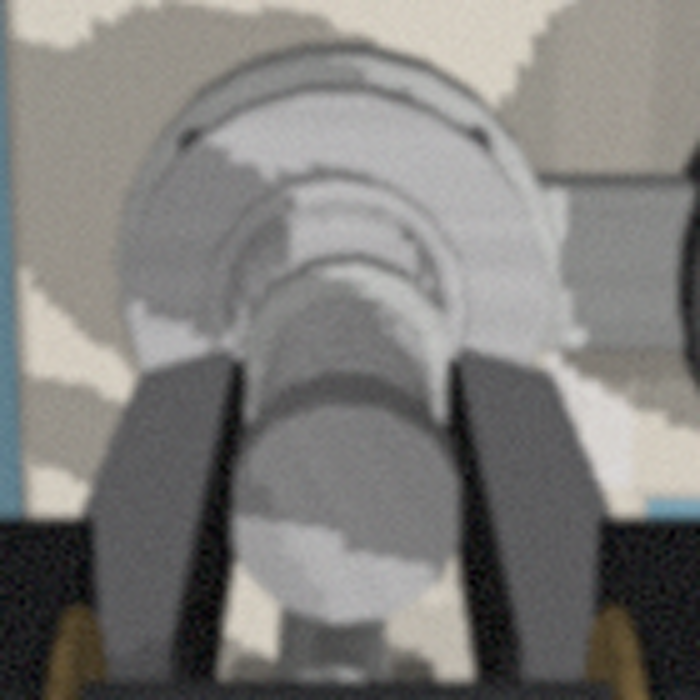

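```bash
cat > ov.py <<'E'
from h import *
import sys
def ov(nest,fn,dp=(0,0)):
    s=snap('wrist');o=st();I=cv2.cvtColor(s['pixels'],cv2.COLOR_RGB2BGR)
    u0,v0,w,h,f=190,150,140,110,5
    C=cv2.resize(I[v0:v0+h,u0:u0+w],None,fx=f,fy=f,interpolation=cv2.INTER_CUBIC)
    def circ(c,z,r,col):
        a=np.linspace(0,2*np.pi,90);p=np.array([w2p(s,(c[0]+r*np.cos(t),c[1]+r*np.sin(t),z)) for t in a])
        p=((p-[u0,v0]+.5)*f).astype(np.int32);cv2.polylines(C,[p],True,col,1)
    x=o['tool_pos']; c=x[:2]+np.array(dp)
    circ(nest,.060,.017,(0,0,255));circ(nest,.060,.021,(0,0,255));circ(nest,.056,.034,(0,0,255))
    circ(c,x[2]-.033+.0,.013,(0,220,0));circ(c,x[2]-.033+.004,.015,(0,220,0));circ(c,x[2]+.025,.013,(255,0,0))
    cv2.imwrite('pics/'+fn,C)
E
python3 -c "
from ov import *
ov((.5685,.0337),'o9.png')"
```

```text
t 7.32 pos [0.5687 0.0339 0.1199] rpy [-3.1413e+00 -1.2000e-03 -3.0967e+00] F [-0.45 -0.2  -0.43] w 0.0241
```

View pics/o9.png

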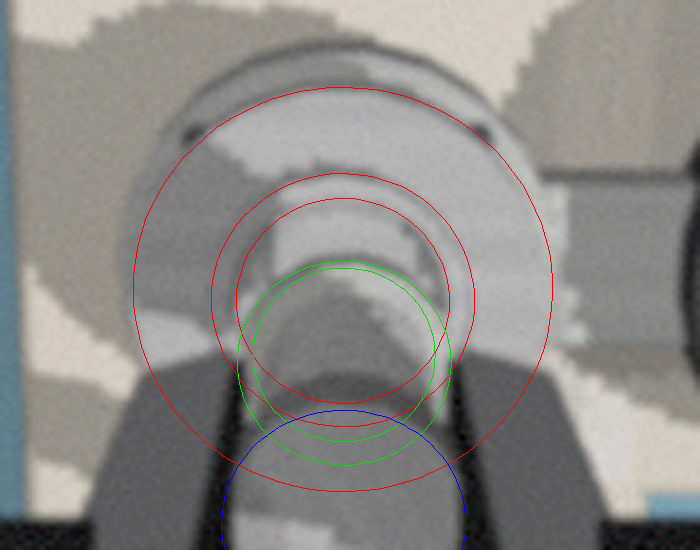

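>>> {"name": "carry_out", "arguments": {"deltas": "-0.7 -0.6 2 0 0 0 1;-0.7 -0.6 6 0 0 0 1;-0.7 -0.6 11 0 0 0 1;-0.7 -0.6 15 0 0 0 1;-0.7 -0.6 19 0 0 0 1;-0.7 -0.6 22 0 0 0 1;-0.7 -0.6 23 0 0 0 1;-0.7 -0.6 23 0 0 0 1"}}

```text
time: 7.98
tool_pos: [0.5695, 0.0337, 0.0969]
ee_rot: [-3.142, -0.001, -3.096]
wrist_force: [0.3, 0.7, -0.5]
width: 0.0245
```

```bash
cat >> h.py <<'E'
def avg(n=8):
    F=[];P=[]
    for i in range(n):
        robot.snapshot('wrist');o=robot.get_obs();F.append(o['wrist_force']);P.append(o['tool_pos'])
    print('t',round(o['time'],2),'F',np.mean(F,0).round(2),'sd',np.std(F,0).round(2),'P',np.mean(P,0).round(5),'sd',np.std(P,0).round(5));return np.mean(F,0),np.mean(P,0)
E
python3 -c "
from ov import *
avg(5);ov((.5685,.0337),'o10.png')"
```

```text
t 8.23 F [ 0.21  0.03 -0.47] sd [0.21 0.24 0.29] P [0.56988 0.03368 0.09764] sd [1.1e-04 1.0e-05 1.9e-04]
t 8.28 pos [0.5699 0.0337 0.0978] rpy [-3.1415e+00  6.0000e-04 -3.0963e+00] F [ 0.42 -0.14 -2.13] w 0.024
```

View pics/o10.png

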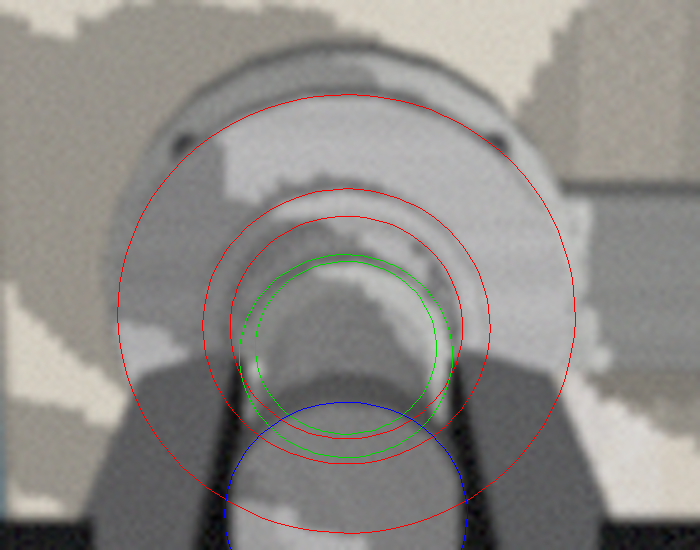

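>>> {"name": "carry_out", "arguments": {"deltas": "0.8 0 1 0 0 0 1;0.8 0 2 0 0 0 1;0.8 0 3 0 0 0 1;0.8 0 4 0 0 0 1;0.8 0 5 0 0 0 1;0.8 0 6 0 0 0 1;0.8 0 6 0 0 0 1;0.8 0 6 0 0 0 1"}}

```text
time: 8.95
tool_pos: [0.5689, 0.0336, 0.0914]
ee_rot: [-3.141, -0.0, -3.096]
wrist_force: [0.3, -0.1, -0.0]
width: 0.024
```

```bash
python3 -c "
from ov import *
avg(6);ov((.5685,.0337),'o11.png')"
```

```text
t 9.25 F [ 0.12 -0.21 -1.21] sd [0.28 0.42 0.51] P [0.56901 0.03363 0.09153] sd [3.e-05 1.e-05 4.e-05]
t 9.3 pos [0.569  0.0336 0.0916] rpy [-3.1415e+00  2.0000e-04 -3.0964e+00] F [-0.08  0.31 -1.02] w 0.024
```

View pics/o11.png

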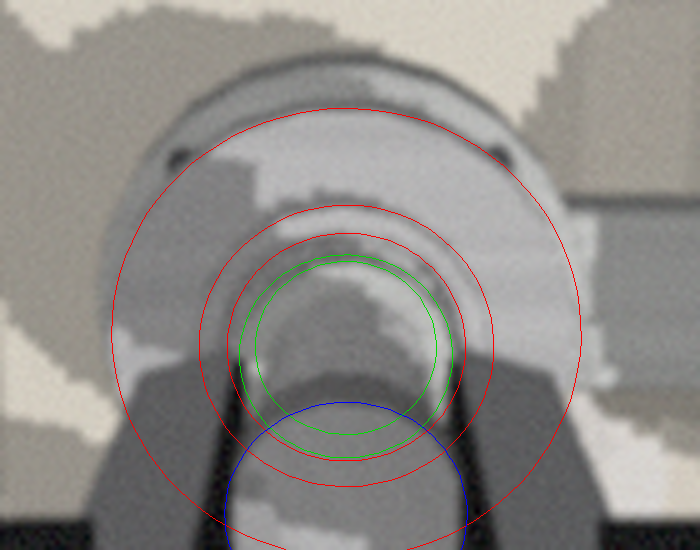

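>>> {"name": "carry_out", "arguments": {"deltas": "0 0 0.3 0 0 0 1;0 0 0.6 0 0 0 1;0 0 0.9 0 0 0 1;0 0 1.2 0 0 0 1;0 0 1.5 0 0 0 1;0 0 1.8 0 0 0 1;0 0 1.8 0 0 0 1;0 0 1.8 0 0 0 1"}}

```text
time: 9.97
tool_pos: [0.569, 0.0336, 0.0897]
ee_rot: [-3.141, 0.0, -3.096]
wrist_force: [0.1, 0.3, -1.1]
width: 0.0243
```

```bash
python3 -c "
from ov import *
avg(10)"
```

```text
t 10.47 F [ 0.1  -0.04 -0.71] sd [0.47 0.39 0.33] P [0.56896 0.03363 0.08967] sd [1.e-05 1.e-05 2.e-05]
```

>>> {"name": "carry_out", "arguments": {"deltas": "0 0 0.1 0 0 0 1;0 0 0.2 0 0 0 1;0 0 0.3 0 0 0 1;0 0 0.4 0 0 0 1;0 0 0.5 0 0 0 1;0 0 0.6 0 0 0 1;0 0 0.6 0 0 0 1;0 0 0.6 0 0 0 1"}}

```text
time: 11.13
tool_pos: [0.5691, 0.0336, 0.0894]
ee_rot: [-3.141, 0.0, -3.096]
wrist_force: [-0.6, -0.6, 2.3]
width: 0.0239
```

```bash
python3 -c "
from ov import *
avg(10)"
```

```text
t 11.63 F [-0.36  0.16  2.72] sd [0.38 0.3  0.4 ] P [0.5691  0.03363 0.08933] sd [1.e-05 1.e-05 4.e-05]
```

>>> {"name": "carry_out", "arguments": {"deltas": "0 0 -0.1 0 0 0 1;0 0 -0.2 0 0 0 1;0 0 -0.3 0 0 0 1;0 0 -0.35 0 0 0 1;0 0 -0.35 0 0 0 1;0 0 -0.35 0 0 0 1;0 0 -0.35 0 0 0 1;0 0 -0.35 0 0 0 1"}}

```text
time: 12.3
tool_pos: [0.569, 0.0336, 0.0894]
ee_rot: [-3.141, 0.0, -3.096]
wrist_force: [0.7, 0.2, 2.3]
width: 0.0242
```

```bash
python3 -c "
from ov import *
avg(8)
s=snap('wrist','w12.png')
I=cv2.imread('pics/w12.png')
cv2.imwrite('pics/c12.png',cv2.resize(I[130:290,180:480],None,fx=2.6,fy=2.6,interpolation=cv2.INTER_CUBIC))"
```

```text
t 12.7 F [ 0.13 -0.32  1.63] sd [0.41 0.52 0.64] P [0.56896 0.03364 0.08937] sd [1.e-05 1.e-05 2.e-05]
```

View pics/c12.png

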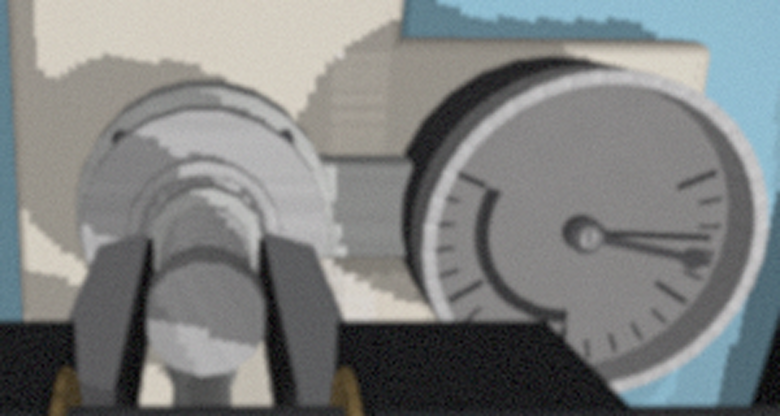

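>>> {"name": "carry_out", "arguments": {"deltas": "0 0 -0.1 0 0 0 1;0 0 -0.2 0 0 0 1;0 0 -0.25 0 0 0 1;0 0 -0.25 0 0 0 1;0 0 -0.25 0 0 0 1;0 0 -0.25 0 0 0 1;0 0 -0.25 0 0 0 1;0 0 -0.25 0 0 0 1"}}

```text
time: 13.42
tool_pos: [0.5689, 0.0336, 0.0896]
ee_rot: [-3.142, -0.0, -3.096]
wrist_force: [0.3, 1.1, 0.7]
width: 0.0242
```

```bash
python3 -c "
from ov import *
avg(8)"
```

```text
t 13.82 F [ 0.4  -0.13 -0.25] sd [0.43 0.42 0.61] P [0.56888 0.03363 0.08957] sd [1.e-05 1.e-05 3.e-05]
```

Nearly weight-free contact now; release, slowly.

>>> {"name": "carry_out", "arguments": {"deltas": "0 0 0 0 0 0 0.75;0 0 0 0 0 0 0.73;0 0 0 0 0 0 0.71;0 0 0 0 0 0 0.69;0 0 0 0 0 0 0.66;0 0 0 0 0 0 0.6;0 0 0 0 0 0 0.55;0 0 0 0 0 0 0.5"}}

```text
time: 14.48
tool_pos: [0.569, 0.0336, 0.0897]
ee_rot: [-3.141, 0.0, -3.096]
wrist_force: [0.0, -0.5, -0.3]
width: 0.0452
```

```bash
python3 -c "
from ov import *
avg(3)
s=snap('wrist','w13.png')
I=cv2.imread('pics/w13.png')
cv2.imwrite('pics/c13.png',cv2.resize(I[130:290,180:480],None,fx=2.6,fy=2.6,interpolation=cv2.INTER_CUBIC))"
```

```text
t 14.63 F [-0.49 -0.49 -0.2 ] sd [0.62 0.33 0.32] P [0.56895 0.03365 0.08967] sd [1.e-05 1.e-05 0.e+00]
```

View pics/c13.png

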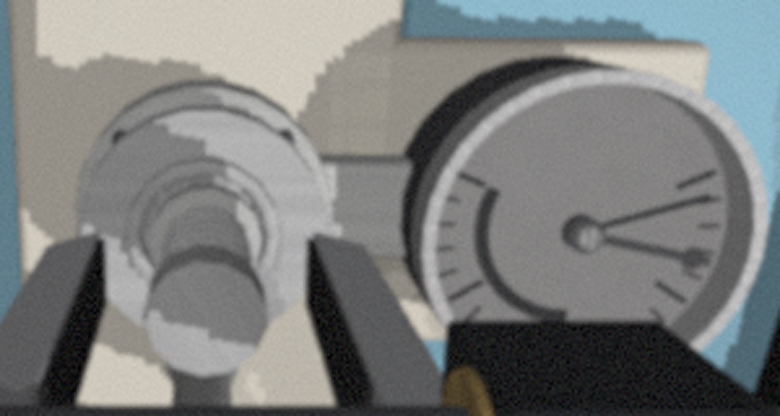

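>>> {"name": "carry_out", "arguments": {"deltas": "0 0 -8 0 0 0 0.4;0 0 -25 0 0 0 0.35;0 0 -60 0 0 0 0.35;0 0 -100 0 0 0 0.35;0 0 -140 0 0 0 0.35;0 0 -180 0 0 0 0.35;0 0 -220 0 0 0 0.35;0 0 -260 0 0 0 0.35"}}

```text
time: 15.35
tool_pos: [0.5684, 0.0337, 0.3526]
ee_rot: [-3.141, 0.001, -3.096]
wrist_force: [0.4, 0.8, 0.1]
width: 0.0609
```

>>> {"name": "carry_out", "arguments": {"deltas": "-5 0 -20 0 0 0 0.35;-15 0 -20 0 0 0 0.35;-25 0 -20 0 0 0 0.35;-37 0 -20 0 0 0 0.35;-48 0 -20 0 0 0 0.35;-56 0 -20 0 0 0 0.35;-60 0 -20 0 0 0 0.35;-60 0 -20 0 0 0 0.35"}}

```text
time: 16.02
tool_pos: [0.6294, 0.0364, 0.3694]
ee_rot: [-3.142, -0.0, -3.096]
wrist_force: [0.4, -0.2, -0.4]
width: 0.0609
```

```bash
python3 - <<'E'
from h import *
snap('wrist');o=st()
s=snap('wrist','w14.png')
for th in['ball','pivot','foot','nest']:
  print(th,[ (round(d['p'],2),c2w(s,d['at']).round(4)) for d in robot.place_of(s,th)][:2])
W=cloud(s);m=(np.hypot(W[...,0]-.69,W[...,1]-.039)<.03)&(W[...,2]>.29)&(W[...,2]<.36);P=W[m]
if len(P):
  from scipy.optimize import least_squares
  r=least_squares(lambda c:np.linalg.norm(P-c,axis=1)-.015,[.69,.039,.315],loss='soft_l1',f_scale=.001);print(len(P),P.min(0),P.max(0),r.x)
E
```

```text
t 16.07 pos [0.6289 0.0363 0.3697] rpy [-3.1415e+00 -4.0000e-04 -3.0964e+00] F [-0.4  -0.31  0.55] w 0.0613
ball [(0.86, array([0.6883, 0.0351, 0.3185])), (0.46, array([ 0.7189,  0.3615, -0.0027]))]
pivot [(0.6, array([0.6793, 0.0369, 0.1259])), (0.4, array([ 0.4599, -0.3871, -0.0012]))]
foot [(0.96, array([0.663 , 0.0369, 0.2365]))]
nest [(0.73, array([0.5652, 0.0339, 0.0587]))]
724 [0.67398521 0.02275186 0.29017669] [0.69263647 0.05175252 0.33099296] [0.68940587 0.03714731 0.31524773]
```

View pics/w14.png

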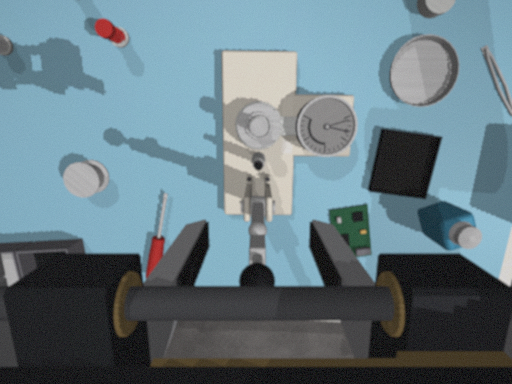

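>>> {"name": "carry_out", "arguments": {"deltas": "-10 0 0 0 0 0 0.35;-30 -0.5 0 0 0 0 0.35;-50 -1 0 0 0 0 0.35;-60 -1 0 0 0 0 0.35;-60.3 -1 12 0 0 0 0.35;-60.3 -1 35 0 0 0 0.35;-60.3 -1 60 0 0 0 0.35;-60.3 -1 72 0 0 0 0.35"}}

```text
time: 16.98
tool_pos: [0.6883, 0.0381, 0.2942]
ee_rot: [3.141, -0.004, -3.096]
wrist_force: [0.9, -0.5, -1.6]
width: 0.0615
```

>>> {"name": "carry_out", "arguments": {"deltas": "0 0 1.5 0 0 0 0.35;0 0 1.5 0 0 0 0.45;0 0 1.5 0 0 0 0.55;0 0 1.5 0 0 0 0.6;0 0 1.5 0 0 0 0.65;0 0 1.5 0 0 0 0.7;0 0 1.5 0 0 0 0.8;0 0 1.5 0 0 0 1"}}

```text
time: 17.65
tool_pos: [0.6896, 0.0373, 0.2976]
ee_rot: [-3.14, 0.003, -3.097]
wrist_force: [0.7, -1.0, 3.5]
width: 0.0284
```

```bash
python3 - <<'E'
from h import *
avg(4);st()
s=snap('wrist','w15.png')
E
```

```text
t 17.85 F [ 0.49 -2.67  4.58] sd [0.19 0.6  0.6 ] P [0.68957 0.03734 0.29761] sd [1.e-05 1.e-05 2.e-05]
t 17.85 pos [0.6896 0.0373 0.2976] rpy [-3.1403e+00  2.8000e-03 -3.0974e+00] F [ 0.4  -3.24  5.37] w 0.0288
```

View pics/w15.png

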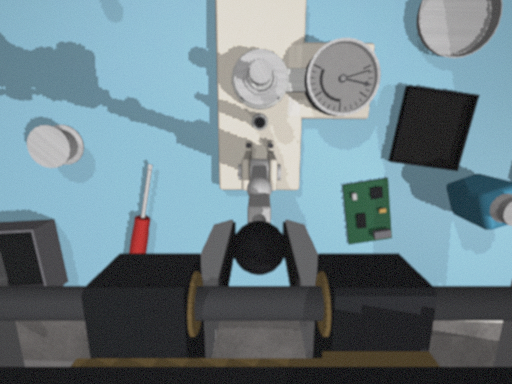

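```bash
cat > arc.py <<'E'
import numpy as np
th=3.187;X=np.array([np.cos(th),np.sin(th),0]);Y=np.array([np.sin(th),-np.cos(th),0]);Z=np.array([0,0,-1])
def tcp(a,piv=(.6787,.037),yaw=.03,off=-.0171):
    return np.array([piv[0]-.19*np.cos(a)*np.cos(yaw),piv[1]-.19*np.cos(a)*np.sin(yaw),.125+.19*np.sin(a)+off])
def rows(c0,As,**k):
    c0=np.array(c0);out=[]
    for a in As:
        d=(tcp(a,**k)-c0)*1000;out.append('%.1f %.1f %.1f 0 0 0 1'%(d@X,d@Y,d@Z))
    print(';'.join(out));d=np.array([float(x) for x in out[-1].split()[:3]])/1000
    print('end cmd',(c0+d[0]*X+d[1]*Y+d[2]*Z).round(5).tolist())
E
python3 - <<'E'
from arc import *
rows([.6893,.0380,.2960],[1.62,1.61,1.59,1.56,1.52,1.47,1.43,1.40])
E
```

```text
1.3 -0.7 -1.7 0 0 0 1;3.2 -0.6 -1.8 0 0 0 1;7.0 -0.6 -1.9 0 0 0 1;12.7 -0.5 -1.9 0 0 0 1;20.3 -0.4 -1.7 0 0 0 1;29.8 -0.2 -0.9 0 0 0 1;37.3 -0.1 -0.0 0 0 0 1;42.9 -0.0 0.9 0 0 0 1
end cmd [0.64644, 0.03605, 0.2951]
```

>>> {"name": "carry_out", "arguments": {"deltas": "1.3 -0.7 -1.7 0 0 0 1;3.2 -0.6 -1.8 0 0 0 1;7.0 -0.6 -1.9 0 0 0 1;12.7 -0.5 -1.9 0 0 0 1;20.3 -0.4 -1.7 0 0 0 1;29.8 -0.2 -0.9 0 0 0 1;37.3 -0.1 0.0 0 0 0 1;42.9 0.0 0.9 0 0 0 1"}}

```text
time: 18.57
tool_pos: [0.6453, 0.0358, 0.2949]
ee_rot: [-3.141, -0.001, -3.097]
wrist_force: [2.2, -3.6, 1.0]
width: 0.0289
```

```bash
python3 - <<'E'
from h import *
from arc import *
avg(4)
rows([0.64644, 0.03605, 0.2951],[1.38,1.33,1.27,1.21,1.15,1.09,1.04,1.0])
E
```

```text
t 18.77 F [-0.36 -3.86  1.02] sd [0.37 0.47 0.34] P [0.64511 0.03578 0.29495] sd [4.7e-04 2.0e-05 8.0e-05]
3.8 0.0 0.6 0 0 0 1;13.0 0.2 2.7 0 0 0 1;24.0 0.4 5.7 0 0 0 1;34.8 0.5 9.4 0 0 0 1;45.3 0.7 13.8 0 0 0 1;55.6 0.8 18.7 0 0 0 1;63.9 1.0 23.3 0 0 0 1;70.4 1.1 27.3 0 0 0 1
end cmd [0.57606, 0.03395, 0.2678]
```

>>> {"name": "carry_out", "arguments": {"deltas": "3.8 -0.2 0.6 0 0 0 1;13.0 -0.2 2.7 0 0 0 1;24.0 -0.2 5.7 0 0 0 1;34.8 0.0 9.4 0 0 0 1;45.3 0.2 13.8 0 0 0 1;55.6 0.3 18.7 0 0 0 1;63.9 0.5 23.3 0 0 0 1;70.4 0.6 27.3 0 0 0 1"}}

```text
time: 19.43
tool_pos: [0.5754, 0.0332, 0.268]
ee_rot: [-3.141, 0.0, -3.097]
wrist_force: [-0.1, -3.9, 2.4]
width: 0.0284
```

```bash
python3 - <<'E'
from h import *
from arc import *
avg(3)
rows([0.57606, 0.03345, 0.2678],[.98,.93,.87,.81,.75,.69,.64,.60],piv=(.6787,.0365))
E
```

```text
t 19.58 F [-1.78 -4.54  1.39] sd [0.57 0.71 0.54] P [0.57469 0.03323 0.26761] sd [3.6e-04 4.0e-05 2.2e-04]
3.1 0.0 2.1 0 0 0 1;10.9 0.1 7.6 0 0 0 1;19.8 0.3 14.7 0 0 0 1;28.3 0.4 22.3 0 0 0 1;36.3 0.5 30.4 0 0 0 1;43.8 0.6 39.0 0 0 0 1;49.7 0.7 46.4 0 0 0 1;54.1 0.8 52.6 0 0 0 1
end cmd [0.52198, 0.03179, 0.2152]
```

>>> {"name": "carry_out", "arguments": {"deltas": "3.1 -0.4 2.1 0 0 0 1;10.9 -0.8 7.6 0 0 0 1;19.8 -0.8 14.7 0 0 0 1;28.3 -0.7 22.3 0 0 0 1;36.3 -0.6 30.4 0 0 0 1;43.8 -0.5 39.0 0 0 0 1;49.7 -0.4 46.4 0 0 0 1;54.1 -0.3 52.6 0 0 0 1"}}

```text
time: 20.25
tool_pos: [0.5214, 0.0313, 0.2149]
ee_rot: [3.141, -0.001, -3.096]
wrist_force: [-3.0, -2.0, 2.4]
width: 0.0284
```

```bash
python3 - <<'E'
from h import *
from arc import *
avg(4)
rows([0.52198, 0.03069, 0.2152],[.59,.56,.51,.45,.39,.33,.28,.25],piv=(.6787,.0354))
E
```

```text
t 20.45 F [-3.5  -1.92  0.42] sd [0.13 0.48 0.48] P [0.52089 0.03125 0.21423] sd [4.0e-04 2.0e-05 5.7e-04]
1.1 0.0 1.6 0 0 0 1;4.2 0.1 6.4 0 0 0 1;9.0 0.1 14.5 0 0 0 1;14.3 0.2 24.7 0 0 0 1;18.9 0.3 35.1 0 0 0 1;23.0 0.4 45.7 0 0 0 1;25.8 0.4 54.8 0 0 0 1;27.3 0.4 60.3 0 0 0 1
end cmd [0.49469, 0.02985, 0.1549]
```

```bash
python3 - <<'E'
import numpy as np
from scipy.optimize import least_squares
P=np.array([(.6896,.2976),(.6451,.2950),(.5747,.2676),(.5209,.2142)])
r=least_squares(lambda c:np.hypot(P[:,0]-c[0],P[:,1]-c[1])-.19,[.6787,.108]);print(r.x,r.fun*1000)
from arc import *
rows([0.52198, 0.03069, 0.2152],[.59,.56,.51,.45,.39,.33,.28,.25],piv=(.6775,.0354),off=r.x[1]-.125)
E
```

```text
[0.67825412 0.10799249] [-0.05333048 -0.07631843  0.25775466 -0.15702736]
2.3 0.1 1.5 0 0 0 1;5.4 0.1 6.3 0 0 0 1;10.2 0.2 14.5 0 0 0 1;15.5 0.3 24.6 0 0 0 1;20.1 0.4 35.0 0 0 0 1;24.2 0.4 45.6 0 0 0 1;27.0 0.5 54.7 0 0 0 1;28.5 0.5 60.2 0 0 0 1
end cmd [0.49349, 0.0299, 0.155]
```

>>> {"name": "carry_out", "arguments": {"deltas": "2.0 0.1 1.5 0 0 0 1;5.1 0.1 6.3 0 0 0 1;9.9 0.1 14.5 0 0 0 1;15.2 0.2 24.6 0 0 0 1;19.8 0.3 35.0 0 0 0 1;23.9 0.4 45.6 0 0 0 1;26.7 0.4 54.7 0 0 0 1;28.2 0.4 60.2 0 0 0 1"}}

```text
time: 21.12
tool_pos: [0.4935, 0.0302, 0.1539]
ee_rot: [3.141, -0.0, -3.096]
wrist_force: [-1.1, -0.6, -0.1]
width: 0.0285
```

```bash
python3 - <<'E'
from h import *
from arc import *
F,P=avg(6)
k=dict(piv=(.6776,.0354),off=-.017)
for a in(.3,.25,.2): print(a,tcp(a,**k))
c=np.array([0.52198, 0.03069, 0.2152])+.0282*X+.0004*Y+.0602*Z;print(c)
print('angle from z',np.arcsin((P[2]-.108)/.19),'from x',np.arccos((.6782-P[0])/.19))
rows(c,[.24,.23,.22,.20,.18,.16,.145,.135],**k)
E
```

```text
t 21.42 F [-0.45 -0.79 -1.21] sd [0.6  0.46 0.51] P [0.49362 0.03021 0.15454] sd [2.4e-04 1.0e-05 8.4e-04]
0.3 [0.49616774 0.0299554  0.16414884]
0.25 [0.49358948 0.02987803 0.15500675]
0.2 [0.49147114 0.02981446 0.14574717]
[0.49379091 0.02980954 0.155     ]
angle from z 0.2474631119158528 from x 0.23945051631900632
0.7 0.1 1.8 0 0 0 1;1.1 0.1 3.7 0 0 0 1;1.5 0.1 5.5 0 0 0 1;2.3 0.1 9.3 0 0 0 1;3.0 0.1 13.0 0 0 0 1;3.7 0.1 16.7 0 0 0 1;4.1 0.1 19.5 0 0 0 1;4.4 0.1 21.4 0 0 0 1
end cmd [0.48939, 0.02971, 0.1336]
```

>>> {"name": "carry_out", "arguments": {"deltas": "0.5 0.1 1.8 0 0 0 1;0.9 0.1 3.7 0 0 0 1;1.4 0.1 6 0 0 0 1;2.2 0.1 9.5 0 0 0 1;3.0 0.1 13.0 0 0 0 1;3.7 0.1 16.7 0 0 0 1;4.1 0.1 19.5 0 0 0 1;4.4 0.1 21.4 0 0 0 1"}}

```text
time: 22.08
tool_pos: [0.4893, 0.03, 0.1332]
ee_rot: [3.141, 0.0, -3.096]
wrist_force: [-0.3, 0.2, 0.0]
width: 0.0284
```

```bash
python3 - <<'E'
from h import *
from arc import *
F,P=avg(8)
k=dict(piv=(.6776,.0354),off=-.017)
c=np.array([0.49379091,0.02980954,0.155])+.0044*X+.0001*Y+.0214*Z;print(c)
print('a',np.arcsin((P[2]-.108)/.19))
rows(c,[.13,.12,.11,.10,.09,.08,.07,.06],**k)
E
```

```text
t 22.48 F [ 0.08  0.5  -1.43] sd [0.61 0.46 0.7 ] P [0.48938 0.03001 0.13348] sd [4.0e-05 1.0e-05 2.8e-04]
[0.48939091 0.02970971 0.1336    ]
a 0.13449382475852045
0.1 0.0 1.0 0 0 0 1;0.3 0.0 2.9 0 0 0 1;0.6 0.1 4.7 0 0 0 1;0.8 0.1 6.6 0 0 0 1;0.9 0.1 8.5 0 0 0 1;1.1 0.1 10.4 0 0 0 1;1.2 0.1 12.3 0 0 0 1;1.4 0.1 14.2 0 0 0 1
end cmd [0.48799, 0.02975, 0.1194]
```

>>> {"name": "carry_out", "arguments": {"deltas": "0.1 0.0 1.0 0 0 0 1;0.3 0.0 3.0 0 0 0 1;0.6 0.1 5.5 0 0 0 1;0.8 0.1 8.0 0 0 0 1;1.0 0.1 10.5 0 0 0 1;1.2 0.1 12.5 0 0 0 1;1.4 0.1 14.5 0 0 0 1;1.5 0.1 16.0 0 0 0 1"}}

```text
time: 23.15
tool_pos: [0.4879, 0.0299, 0.118]
ee_rot: [-3.142, 0.0, -3.096]
wrist_force: [-1.6, 0.8, 3.1]
width: 0.0287
```

```bash
python3 - <<'E'
from h import *
F,P=avg(5)
s=snap('wrist','w16.png')
I=cv2.imread('pics/w16.png');cv2.imwrite('pics/c16.png',cv2.resize(I,None,fx=1.5,fy=1.5))
E
```

```text
t 23.4 F [-1.58  2.07  2.17] sd [0.4  0.45 0.46] P [0.48785 0.02992 0.1178 ] sd [1.e-05 1.e-05 2.e-05]
```

View pics/c16.png

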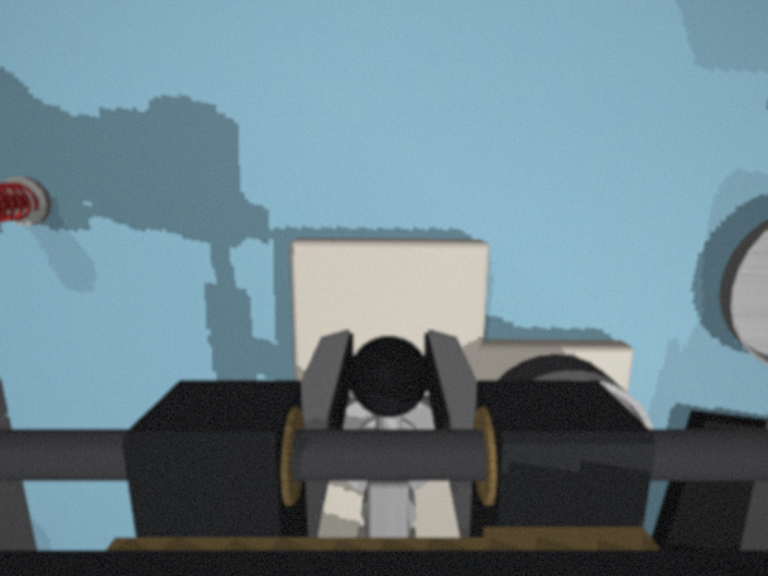

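>>> {"name": "carry_out", "arguments": {"deltas": "0 0 0.3 0 0 0 1;0 0 0.6 0 0 0 1;0.1 0 0.9 0 0 0 1;0.1 0 1.2 0 0 0 1;0.1 0 1.5 0 0 0 1;0.1 0 1.8 0 0 0 1;0.1 0 2 0 0 0 1;0.1 0 2 0 0 0 1"}}

```text
time: 24.12
tool_pos: [0.4878, 0.0299, 0.1158]
ee_rot: [-3.142, 0.0, -3.096]
wrist_force: [-3.1, 1.6, 3.8]
width: 0.0288
```

```bash
cat > f.py <<'E'
from h import *
def a(n=4):
    F,P=avg(n)
a()
E
python3 f.py
```

```text
t 24.32 F [-1.83  1.9   3.6 ] sd [0.47 0.28 0.33] P [0.48778 0.02991 0.11577] sd [1.e-05 1.e-05 0.e+00]
```

>>> {"name": "carry_out", "arguments": {"deltas": "0 0 0.2 0 0 0 1;0 0 0.4 0 0 0 1;0 0 0.6 0 0 0 1;0 0 0.8 0 0 0 1;0 0 1 0 0 0 1;0 0 1 0 0 0 1;0 0 1 0 0 0 1;0 0 1 0 0 0 1"}}

```text
time: 24.98
tool_pos: [0.4877, 0.0299, 0.1147]
ee_rot: [3.142, -0.0, -3.096]
wrist_force: [-1.1, 1.6, 3.3]
width: 0.0285
```

```bash
python3 f.py
```

```text
t 25.18 F [-2.05  2.11  3.7 ] sd [0.39 0.35 0.73] P [0.48774 0.0299  0.11474] sd [1.e-05 2.e-05 1.e-05]
```

>>> {"name": "carry_out", "arguments": {"deltas": "0 0 0.2 0 0 0 1;0 0 0.4 0 0 0 1;0 0 0.6 0 0 0 1;0 0 0.8 0 0 0 1;0 0 1 0 0 0 1;0 0 1 0 0 0 1;0 0 1 0 0 0 1;0 0 1 0 0 0 1"}}

```text
time: 25.85
tool_pos: [0.4877, 0.0299, 0.1137]
ee_rot: [-3.142, -0.0, -3.096]
wrist_force: [-2.4, 1.9, 3.7]
width: 0.0284
```

```bash
python3 f.py
```

```text
t 26.05 F [-2.15  2.58  3.87] sd [0.51 0.73 0.34] P [0.48772 0.02989 0.11374] sd [1.e-05 1.e-05 1.e-05]
```

>>> {"name": "carry_out", "arguments": {"deltas": "0 0 0.2 0 0 0 1;0 0 0.4 0 0 0 1;0 0 0.6 0 0 0 1;0 0 0.8 0 0 0 1;0 0 1 0 0 0 1;0 0 1 0 0 0 1;0 0 1 0 0 0 1;0 0 1 0 0 0 1"}}

```text
time: 26.72
tool_pos: [0.4877, 0.0299, 0.1127]
ee_rot: [-3.142, -0.0, -3.096]
wrist_force: [-1.8, 2.2, 4.1]
width: 0.0284
```

```bash
python3 f.py
```

```text
t 26.92 F [-2.61  2.49  4.31] sd [0.53 0.37 0.56] P [0.48772 0.0299  0.11272] sd [1.e-05 1.e-05 1.e-05]
```

>>> {"name": "carry_out", "arguments": {"deltas": "0 0 0.2 0 0 0 1;0 0 0.4 0 0 0 1;0 0 0.6 0 0 0 1;0 0 0.8 0 0 0 1;0 0 1 0 0 0 1;0 0 1 0 0 0 1;0 0 1 0 0 0 1;0 0 1 0 0 0 1"}}

```text
time: 27.58
tool_pos: [0.4877, 0.0299, 0.1118]
ee_rot: [-3.142, 0.0, -3.096]
wrist_force: [-2.7, 2.9, 4.3]
width: 0.0285
```

```bash
python3 f.py
```

```text
t 27.78 F [-3.08  2.59  4.08] sd [0.65 0.52 0.5 ] P [0.48772 0.02988 0.11174] sd [1.e-05 1.e-05 1.e-05]
```

>>> {"name": "carry_out", "arguments": {"deltas": "0 0 0.2 0 0 0 1;0 0 0.4 0 0 0 1;0 0 0.6 0 0 0 1;0 0 0.8 0 0 0 1;0 0 1 0 0 0 1;0 0 1 0 0 0 1;0 0 1 0 0 0 1;0 0 1 0 0 0 1"}}

```text
time: 28.45
tool_pos: [0.4877, 0.0299, 0.1107]
ee_rot: [-3.142, -0.0, -3.096]
wrist_force: [-3.1, 2.5, 4.4]
width: 0.0288
```

```bash
python3 f.py
```

```text
t 28.65 F [-2.94  2.56  4.46] sd [0.22 0.49 0.3 ] P [0.48772 0.02987 0.11074] sd [1.e-05 0.e+00 2.e-05]
```

>>> {"name": "carry_out", "arguments": {"deltas": "0 0 0.2 0 0 0 1;0.1 0 0.4 0 0 0 1;0.2 0 0.6 0 0 0 1;0.2 0 0.8 0 0 0 1;0.2 0 1 0 0 0 1;0.2 0 1 0 0 0 1;0.2 0 1 0 0 0 1;0.2 0 1 0 0 0 1"}}

```text
time: 29.32
tool_pos: [0.4877, 0.0299, 0.1099]
ee_rot: [-3.142, 0.001, -3.096]
wrist_force: [-2.6, 3.4, 4.7]
width: 0.0284
```

```bash
python3 f.py
```

```text
t 29.52 F [-2.49  2.79  5.42] sd [0.3  0.49 0.43] P [0.48775 0.02987 0.10988] sd [0.e+00 1.e-05 1.e-05]
```

>>> {"name": "carry_out", "arguments": {"deltas": "0 0 0.1 0 0 0 1;0 0 0.2 0 0 0 1;0 0 0.3 0 0 0 1;0 0 0.3 0 0 0 1;0 0 0.3 0 0 0 1;0 0 0.3 0 0 0 1;0 0 0.3 0 0 0 1;0 0 0.3 0 0 0 1"}}

```text
time: 30.18
tool_pos: [0.4877, 0.0299, 0.1096]
ee_rot: [-3.142, 0.0, -3.096]
wrist_force: [-2.7, 3.3, 5.0]
width: 0.0286
```

```bash
python3 -c "
from h import *
avg(6)"
```

```text
t 30.48 F [-2.57  2.93  5.22] sd [0.39 0.43 0.21] P [0.48773 0.02988 0.10958] sd [1.e-05 2.e-05 1.e-05]
```

>>> {"name": "carry_out", "arguments": {"deltas": "0 0 0.15 0 0 0 1;0 0 0.3 0 0 0 1;0 0 0.45 0 0 0 1;0 0 0.6 0 0 0 1;0 0 0.7 0 0 0 1;0 0 0.7 0 0 0 1;0 0 0.7 0 0 0 1;0 0 0.7 0 0 0 1"}}

```text
time: 31.15
tool_pos: [0.4877, 0.0299, 0.1089]
ee_rot: [-3.142, 0.001, -3.096]
wrist_force: [-1.9, 2.0, 5.0]
width: 0.0286
```

```bash
python3 -c "
from h import *
avg(6)"
```

```text
t 31.45 F [-2.31  3.02  5.48] sd [0.34 0.56 0.38] P [0.48774 0.02987 0.10892] sd [1.e-05 1.e-05 1.e-05]
```

>>> {"name": "carry_out", "arguments": {"deltas": "0 0 0.2 0 0 0 1;0 0 0.4 0 0 0 1;0 0 0.6 0 0 0 1;0 0 0.8 0 0 0 1;0 0 0.9 0 0 0 1;0 0 0.9 0 0 0 1;0 0 0.9 0 0 0 1;0 0 0.9 0 0 0 1"}}

```text
time: 32.12
tool_pos: [0.4877, 0.0299, 0.108]
ee_rot: [-3.142, 0.001, -3.096]
wrist_force: [-2.0, 3.7, 5.2]
width: 0.0283
```

```bash
python3 f.py
```

```text
t 32.32 F [-3.13  2.68  5.35] sd [0.25 0.11 0.44] P [0.48776 0.02988 0.10807] sd [1.e-05 1.e-05 1.e-05]
```

>>> {"name": "carry_out", "arguments": {"deltas": "0 0 0.2 0 0 0 1;0 0 0.4 0 0 0 1;0 0 0.6 0 0 0 1;0 0 0.8 0 0 0 1;0 0 1 0 0 0 1;0 0 1 0 0 0 1;0 0 1 0 0 0 1;0 0 1 0 0 0 1"}}

```text
time: 32.98
tool_pos: [0.4878, 0.0299, 0.1071]
ee_rot: [-3.142, 0.001, -3.096]
wrist_force: [-2.2, 3.5, 4.7]
width: 0.0288
```

```bash
python3 f.py
```

```text
t 33.18 F [-2.67  3.6   5.87] sd [0.24 0.44 0.35] P [0.48778 0.02988 0.10709] sd [2.e-05 0.e+00 1.e-05]
```

>>> {"name": "carry_out", "arguments": {"deltas": "0 0 0.2 0 0 0 1;0 0 0.4 0 0 0 1;0 0 0.6 0 0 0 1;0 0 0.8 0 0 0 1;0 0 1 0 0 0 1;0 0 1 0 0 0 1;0 0 1 0 0 0 1;0 0 1 0 0 0 1"}}

```text
time: 33.85
tool_pos: [0.4878, 0.0299, 0.1062]
ee_rot: [-3.141, 0.001, -3.096]
wrist_force: [-2.5, 3.6, 5.2]
width: 0.0288
```

```bash
python3 f.py
```

```text
t 34.05 F [-2.73  2.6   5.97] sd [0.21 0.42 0.22] P [0.48777 0.02988 0.10616] sd [2.e-05 1.e-05 1.e-05]
```

>>> {"name": "carry_out", "arguments": {"deltas": "0 0 0.2 0 0 0 1;0 0 0.4 0 0 0 1;0 0 0.6 0 0 0 1;0 0 0.8 0 0 0 1;0 0 1 0 0 0 1;0 0 1 0 0 0 1;0 0 1 0 0 0 1;0 0 1 0 0 0 1"}}

```text
time: 34.72
tool_pos: [0.4878, 0.0299, 0.1052]
ee_rot: [-3.142, 0.001, -3.096]
wrist_force: [-2.9, 3.0, 5.2]
width: 0.0287
```

```bash
python3 f.py
```

```text
t 34.92 F [-2.59  2.77  5.83] sd [0.41 0.16 0.66] P [0.48783 0.02987 0.10522] sd [1.e-05 1.e-05 1.e-05]
```

>>> {"name": "carry_out", "arguments": {"deltas": "0 0 0.2 0 0 0 1;0 0 0.4 0 0 0 1;0 0 0.6 0 0 0 1;0 0 0.8 0 0 0 1;0 0 1 0 0 0 1;0 0 1 0 0 0 1;0 0 1 0 0 0 1;0 0 1 0 0 0 1"}}

```text
time: 35.58
tool_pos: [0.4879, 0.0299, 0.1043]
ee_rot: [-3.141, 0.001, -3.096]
wrist_force: [-2.3, 2.7, 6.6]
width: 0.0286
```

```bash
python3 f.py
```

```text
t 35.78 F [-2.45  2.92  5.71] sd [0.27 0.43 0.24] P [0.48785 0.02988 0.10426] sd [2.e-05 1.e-05 1.e-05]
```

>>> {"name": "carry_out", "arguments": {"deltas": "0 0 0.2 0 0 0 1;0 0 0.4 0 0 0 1;0 0 0.6 0 0 0 1;0 0 0.8 0 0 0 1;0 0 0.8 0 0 0 1;0 0 0.8 0 0 0 1;0 0 0.8 0 0 0 1;0 0 0.8 0 0 0 1"}}

```text
time: 36.45
tool_pos: [0.4879, 0.0299, 0.1035]
ee_rot: [-3.142, 0.001, -3.096]
wrist_force: [-2.7, 3.1, 6.6]
width: 0.0287
```

```bash
python3 f.py; python3 -c "
from h import *
s=snap('scene','s17.png');I=cv2.imread('pics/s17.png')
cv2.imwrite('pics/c17.png',cv2.resize(I[130:240,215:335],None,fx=6,fy=6,interpolation=cv2.INTER_CUBIC))"
```

```text
t 36.65 F [-2.39  2.71  6.01] sd [0.09 0.5  0.24] P [0.4879  0.02988 0.10355] sd [1.e-05 1.e-05 1.e-05]
```

View pics/c17.png

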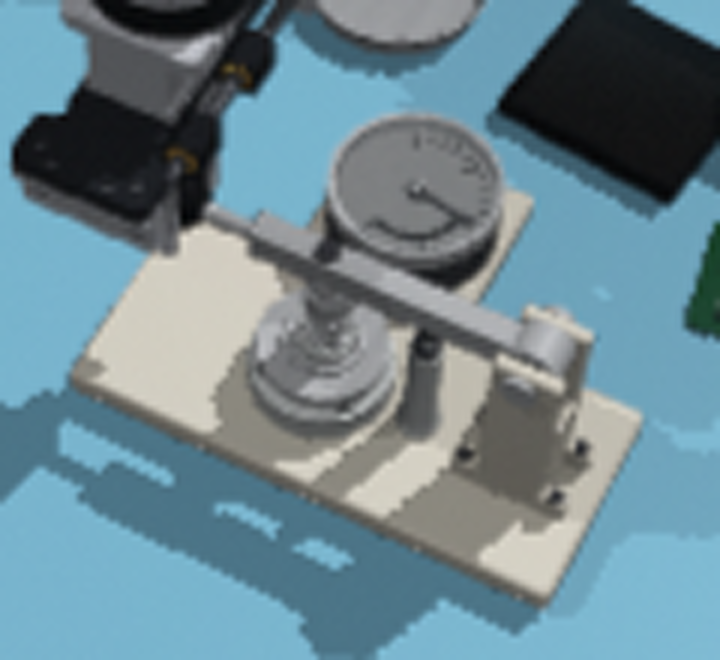

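>>> {"name": "carry_out", "arguments": {"deltas": "0 0 0.2 0 0 0 1;0 0 0.4 0 0 0 1;0 0 0.6 0 0 0 1;0 0 0.8 0 0 0 1;0 0 0.8 0 0 0 1;0 0 0.8 0 0 0 1;0 0 0.8 0 0 0 1;0 0 0.8 0 0 0 1"}}

```text
time: 37.37
tool_pos: [0.4879, 0.0299, 0.1028]
ee_rot: [-3.142, 0.001, -3.096]
wrist_force: [-3.0, 3.3, 6.4]
width: 0.0285
```

```bash
python3 f.py
```

```text
t 37.57 F [-2.89  3.19  6.07] sd [0.36 0.42 0.43] P [0.48791 0.02988 0.10279] sd [1.e-05 1.e-05 1.e-05]
```

>>> {"name": "carry_out", "arguments": {"deltas": "0 0 0.2 0 0 0 1;0 0 0.4 0 0 0 1;0 0 0.6 0 0 0 1;0 0 0.8 0 0 0 1;0 0 0.8 0 0 0 1;0 0 0.8 0 0 0 1;0 0 0.8 0 0 0 1;0 0 0.8 0 0 0 1"}}

```text
time: 38.23
tool_pos: [0.488, 0.0299, 0.1021]
ee_rot: [-3.141, 0.001, -3.096]
wrist_force: [-2.3, 2.7, 6.4]
width: 0.0285
```

```bash
python3 f.py
```

```text
t 38.43 F [-2.83  3.45  6.62] sd [0.25 0.39 0.18] P [0.48797 0.02989 0.10211] sd [1.e-05 0.e+00 1.e-05]
```

>>> {"name": "carry_out", "arguments": {"deltas": "0 0 0.2 0 0 0 1;0 0 0.4 0 0 0 1;0 0 0.6 0 0 0 1;0 0 0.7 0 0 0 1;0 0 0.7 0 0 0 1;0 0 0.7 0 0 0 1;0 0 0.7 0 0 0 1;0 0 0.7 0 0 0 1"}}

```text
time: 39.1
tool_pos: [0.488, 0.0299, 0.1017]
ee_rot: [-3.142, 0.001, -3.096]
wrist_force: [-3.0, 1.7, 8.0]
width: 0.0286
```

```bash
python3 f.py
```

```text
t 39.3 F [-3.18  2.8   7.47] sd [0.75 0.39 0.37] P [0.48799 0.02988 0.10169] sd [0.e+00 0.e+00 1.e-05]
```

>>> {"name": "carry_out", "arguments": {"deltas": "0 0 0.1 0 0 0 1;0 0 0.2 0 0 0 1;0 0 0.3 0 0 0 1;0 0 0.3 0 0 0 1;0 0 0.3 0 0 0 1;0 0 0.3 0 0 0 1;0 0 0.3 0 0 0 1;0 0 0.3 0 0 0 1"}}

```text
time: 39.97
tool_pos: [0.488, 0.0299, 0.1015]
ee_rot: [-3.141, 0.001, -3.096]
wrist_force: [-3.4, 2.3, 8.0]
width: 0.0285
```

```bash
python3 -c "
from h import *
avg(8)"
```

```text
t 40.37 F [-3.58  3.13  8.45] sd [0.66 0.58 0.39] P [0.488   0.02988 0.10151] sd [1.e-05 2.e-05 1.e-05]
```

>>> {"name": "carry_out", "arguments": {"deltas": "0 0 -0.1 0 0 0 1;0 0 -0.15 0 0 0 1;0 0 -0.15 0 0 0 1;0 0 -0.15 0 0 0 1;0 0 -0.15 0 0 0 1;0 0 -0.15 0 0 0 1;0 0 -0.15 0 0 0 1;0 0 -0.15 0 0 0 1"}}

```text
time: 41.03
tool_pos: [0.488, 0.0299, 0.1015]
ee_rot: [-3.141, 0.001, -3.096]
wrist_force: [-3.4, 3.5, 6.8]
width: 0.0285
```

```bash
python3 -c "
from h import *
avg(5)
s=snap('scene','s18.png');I=cv2.imread('pics/s18.png')
cv2.imwrite('pics/c18.png',cv2.resize(I[140:190,260:310],None,fx=12,fy=12,interpolation=cv2.INTER_CUBIC))"
```

```text
t 41.28 F [-3.69  3.03  7.39] sd [0.29 0.33 0.23] P [0.48799 0.02988 0.10152] sd [1.e-05 1.e-05 2.e-05]
```

>>> {"name": "carry_out", "arguments": {"deltas": "0 0 0 0 0 0 1;0 0 0 0 0 0 1;0 0 0 0 0 0 1;0 0 0 0 0 0 1;0 0 0 0 0 0 1;0 0 0 0 0 0 1;0 0 0 0 0 0 1;0 0 0 0 0 0 1"}}

```text
time: 42.0
tool_pos: [0.488, 0.0299, 0.1015]
ee_rot: [-3.141, 0.001, -3.096]
wrist_force: [-3.7, 2.5, 8.7]
width: 0.0288
```

```bash
python3 - <<'E'
from h import *
from arc import *
F,P=avg(2)
# true cmd: x .48739..., z
c=np.array([0.48939091,0.02970971,0.1336])+.0015*X+.0001*Y+.0160*Z+.0001*X+.0002*X
c[2]=.1013-.0007-.0003+.00015;print(c)
k=dict(piv=(.6780,.0354),off=-.017)
k2=dict(piv=(.6782,.0356),off=-.017)
A=np.arange(0.0,1.63,.01)
rows(c,[-.01,.02,.06,.11,.17,.24,.31,.39],**k)
c2=np.array(c)+0
E
```

```text
t 42.1 F [-3.33  2.68  8.27] sd [0.36 0.19 0.44] P [0.48799 0.02989 0.10151] sd [0. 0. 0.]
[0.48758823 0.0297279  0.10045   ]
-0.5 -0.0 -5.7 0 0 0 1;-0.5 -0.1 -11.3 0 0 0 1;-0.8 -0.1 -18.9 0 0 0 1;-1.6 -0.1 -28.4 0 0 0 1;-3.2 -0.1 -39.7 0 0 0 1;-5.9 -0.1 -52.7 0 0 0 1;-9.6 -0.2 -65.5 0 0 0 1;-14.8 -0.3 -79.8 0 0 0 1
end cmd [0.50239, 0.0301, 0.18025]
```

View pics/c18.png

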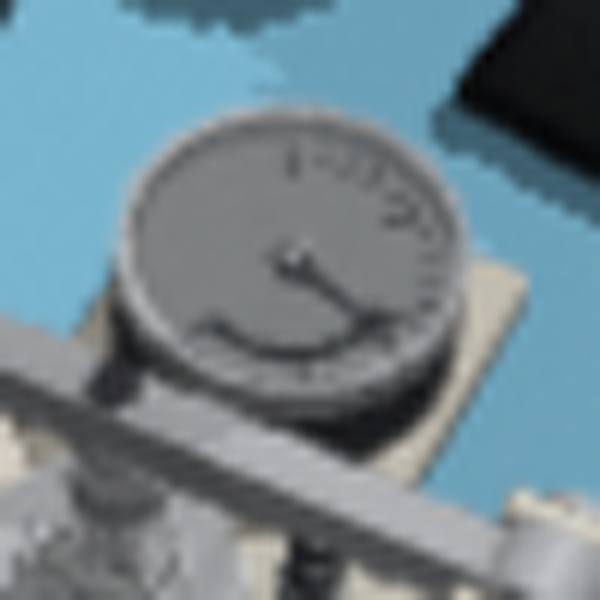

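>>> {"name": "carry_out", "arguments": {"deltas": "-0.2 0 -2 0 0 0 1;-0.5 -0.1 -8 0 0 0 1;-0.8 -0.1 -17 0 0 0 1;-1.6 -0.1 -28.4 0 0 0 1;-3.2 -0.1 -39.7 0 0 0 1;-5.9 -0.1 -52.7 0 0 0 1;-9.6 -0.2 -65.5 0 0 0 1;-14.8 -0.3 -79.8 0 0 0 1"}}

```text
time: 42.77
tool_pos: [0.5022, 0.0304, 0.1805]
ee_rot: [3.141, -0.001, -3.096]
wrist_force: [2.3, 3.4, -3.6]
width: 0.0288
```

```bash
python3 - <<'E'
from h import *
from arc import *
st()
c=np.array([0.48758823,0.0297279,0.10045])-.0148*X-.0003*Y-.0798*Z;print(c)
k=dict(piv=(.6781,.0355),off=-.017)
rows(c,np.linspace(.39,1.03,9)[1:],**k)
E
```

```text
t 42.77 pos [0.5022 0.0304 0.1805] rpy [ 3.1413e+00 -1.2000e-03 -3.0963e+00] F [ 2.29  3.38 -3.56] w 0.0288
[0.50238659 0.03010001 0.18025   ]
-6.4 0.0 -13.8 0 0 0 1;-13.8 -0.1 -27.1 0 0 0 1;-22.3 -0.2 -39.7 0 0 0 1;-31.7 -0.4 -51.6 0 0 0 1;-42.1 -0.5 -62.7 0 0 0 1;-53.3 -0.7 -73.0 0 0 0 1;-65.3 -0.9 -82.3 0 0 0 1;-78.0 -1.1 -90.6 0 0 0 1
end cmd [0.58036, 0.03254, 0.27085]
```

>>> {"name": "carry_out", "arguments": {"deltas": "-6.4 0.0 -13.8 0 0 0 1;-13.8 -0.1 -27.1 0 0 0 1;-22.3 -0.2 -39.7 0 0 0 1;-31.7 -0.3 -51.6 0 0 0 1;-42.1 -0.3 -62.7 0 0 0 1;-53.3 -0.4 -73.0 0 0 0 1;-65.3 -0.5 -82.3 0 0 0 1;-78.0 -0.6 -90.6 0 0 0 1"}}

```text
time: 43.43
tool_pos: [0.5802, 0.0332, 0.2712]
ee_rot: [-3.142, -0.002, -3.096]
wrist_force: [-0.9, 2.8, -3.3]
width: 0.0286
```

```bash
python3 - <<'E'
from h import *
from arc import *
st()
c=np.array([0.50238659,0.03010001,0.18025])-.078*X-.0006*Y-.0906*Z;print(c)
k=dict(piv=(.6783,.0360),off=-.017)
rows(c,[1.11,1.19,1.27,1.35,1.43,1.51,1.57,1.60],**k)
E
```

```text
t 43.43 pos [0.5802 0.0332 0.2712] rpy [-3.1415e+00 -2.5000e-03 -3.0964e+00] F [-0.92  2.82 -3.28] w 0.0286
[0.58033343 0.03304118 0.27085   ]
-13.5 -0.2 -7.3 0 0 0 1;-27.4 -0.4 -13.5 0 0 0 1;-41.7 -0.6 -18.6 0 0 0 1;-56.4 -0.9 -22.5 0 0 0 1;-71.3 -1.1 -25.3 0 0 0 1;-86.5 -1.3 -26.8 0 0 0 1;-97.8 -1.5 -27.1 0 0 0 1;-103.5 -1.6 -27.1 0 0 0 1
end cmd [0.6838, 0.03614, 0.29795]
```

>>> {"name": "carry_out", "arguments": {"deltas": "-13.5 0 -7.3 0 0 0 1;-27.4 -0.1 -13.5 0 0 0 1;-41.7 -0.2 -18.6 0 0 0 1;-56.4 -0.4 -22.5 0 0 0 1;-71.3 -0.6 -25.3 0 0 0 1;-86.5 -0.8 -26.8 0 0 0 1;-97.8 -1 -27.1 0 0 0 1;-105 -1 -27.0 0 0 0 1"}}

```text
time: 44.1
tool_pos: [0.6859, 0.0371, 0.2989]
ee_rot: [-3.141, -0.0, -3.096]
wrist_force: [-1.2, 3.1, 0.9]
width: 0.0283
```

>>> {"name": "carry_out", "arguments": {"deltas": "-2 0 0 0 0 0 1;-2 0 0 0 0 0 1;-2 0 0 0 0 0 0.7;-2 0 0 0 0 0 0.65;-2 0 0 0 0 0 0.6;-2 0 0 0 0 0 0.5;-2 0 0 0 0 0 0.4;-2 0 0 0 0 0 0.35"}}

```text
time: 44.77
tool_pos: [0.687, 0.0364, 0.2977]
ee_rot: [-3.141, -0.001, -3.097]
wrist_force: [-1.0, 0.2, 0.1]
width: 0.0543
```

>>> {"name": "carry_out", "arguments": {"deltas": "0 0 -10 0 0 0 0.35;0 0 -40 0 0 0 0.35;0 0 -65 0 0 0 0.35;0 0 -70 0 0 0 0.35;12 0 -70 0 0 0 0.35;35 0 -70 0 0 0 0.35;55 0 -70 0 0 0 0.35;61 0 -70 0 0 0 0.35"}}

```text
time: 45.43
tool_pos: [0.6242, 0.0341, 0.3683]
ee_rot: [-3.141, -0.0, -3.097]
wrist_force: [0.0, -0.4, 0.8]
width: 0.061
```

```bash
python3 - <<'E'
from h import *
robot.snapshot('wrist');st()
s=snap('wrist','w19.png')
I=cv2.imread('pics/w19.png');cv2.imwrite('pics/c19.png',cv2.resize(I[80:170,210:370],None,fx=5,fy=5,interpolation=cv2.INTER_CUBIC))
cv2.imwrite('pics/b19.png',I)
E
```

```text
t 45.48 pos [0.6244 0.0342 0.369 ] rpy [-3.1412e+00  8.0000e-04 -3.0966e+00] F [0.05 0.43 0.07] w 0.0611
```

View pics/c19.png

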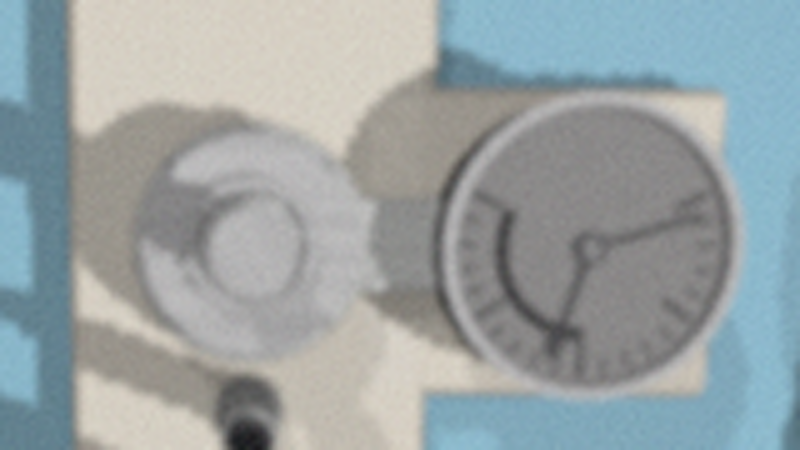

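View pics/b19.png

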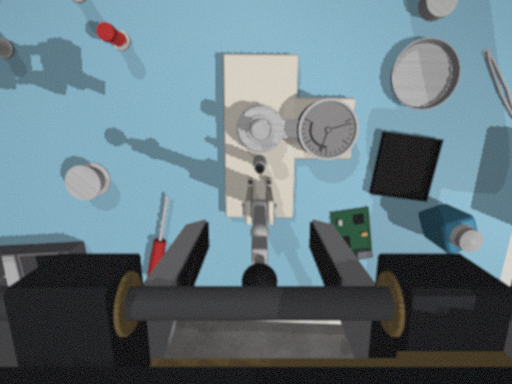

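>>> {"name": "carry_out", "arguments": {"deltas": "15 0.5 0 0 0 0 0.35;40 1.4 0 0 0 0 0.35;54 1.9 5 0 0 0 0.35;55.4 1.9 30 0 0 0 0.35;55.4 1.9 70 0 0 0 0.35;55.4 1.9 110 0 0 0 0.35;55.4 1.9 145 0 0 0 0.35;55.4 1.9 170 0 0 0 0.35"}}

```text
time: 46.2
tool_pos: [0.57, 0.0336, 0.1929]
ee_rot: [3.141, -0.005, -3.096]
wrist_force: [-0.7, -0.0, 0.6]
width: 0.0612
```

```bash
python3 - <<'E'
from h import *
robot.snapshot('wrist');robot.snapshot('wrist');st()
s=snap('wrist','w20.png')
I=cv2.imread('pics/w20.png');cv2.imwrite('pics/c20.png',cv2.resize(I[130:260,190:450],None,fx=3,fy=3,interpolation=cv2.INTER_CUBIC))
W=cloud(s);m=(np.hypot(W[...,0]-.569,W[...,1]-.034)<.025)&(W[...,2]>.108)&(W[...,2]<.122);P=W[m];print(len(P),P.mean(0),(P.min(0)+P.max(0))/2)
E
```

```text
t 46.3 pos [0.5682 0.0337 0.1908] rpy [ 3.1406 -0.0127 -3.0965] F [ 0.68 -0.25 -0.9 ] w 0.061
712 [0.56823406 0.03344984 0.11458738] [0.56887965 0.03364767 0.11273504]
```

View pics/c20.png

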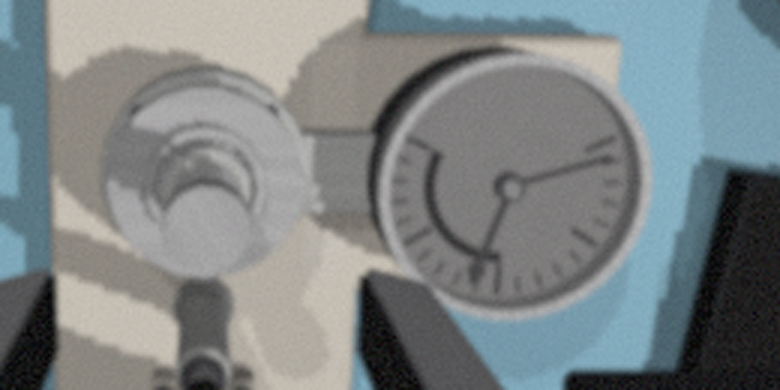

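>>> {"name": "carry_out", "arguments": {"deltas": "0 0 10 0 0 0 0.35;0 0 35 0 0 0 0.35;0 0 62 0 0 0 0.35;0 0 85 0 0 0 0.35;0 0 99 0 0 0 0.35;0 0 106 0 0 0 0.35;0 0 108.5 0 0 0 0.35;0 0 108.5 0 0 0 0.35"}}

```text
time: 47.02
tool_pos: [0.5721, 0.0336, 0.0909]
ee_rot: [-3.141, 0.003, -3.096]
wrist_force: [1.0, -0.4, 0.8]
width: 0.061
```

>>> {"name": "carry_out", "arguments": {"deltas": "0 0 0 0 0 0 0.45;0 0 0 0 0 0 0.55;0 0 0 0 0 0 0.65;0 0 0 0 0 0 0.7;0 0 0 0 0 0 0.75;0 0 0 0 0 0 0.9;0 0 0 0 0 0 1;0 0 0 0 0 0 1"}}

```text
time: 47.68
tool_pos: [0.571, 0.0337, 0.0897]
ee_rot: [-3.142, 0.0, -3.096]
wrist_force: [-0.3, 0.2, 0.8]
width: 0.0243
```

>>> {"name": "carry_out", "arguments": {"deltas": "0 0 -3 0 0 0 1;0 0 -12 0 0 0 1;0 0 -35 0 0 0 1;0 0 -65 0 0 0 1;0 0 -85 0 0 0 1;0 10 -90 0 0 0 1;-1 30 -90 0 0 0 1;-3 60 -90 0 0 0 1"}}

```text
time: 48.35
tool_pos: [0.5714, 0.0931, 0.1801]
ee_rot: [-3.141, 0.001, -3.1]
wrist_force: [0.4, 0.1, -0.4]
width: 0.0239
```

>>> {"name": "carry_out", "arguments": {"deltas": "-2 35 0 0 0 0 1;-3 70 0 0 0 0 1;-5 105 0 0 0 0 1;-16 135 0 0 0 0 1;-31 160 0 0 0 0 1;-46 178 0 0 0 0 1;-57 188 0 0 0 0 1;-61 192 0 0 0 0 1"}}

```text
time: 49.02
tool_pos: [0.6232, 0.2909, 0.1774]
ee_rot: [-3.141, -0.002, -3.094]
wrist_force: [-1.0, 0.2, -1.1]
width: 0.0241
```

```bash
python3 - <<'E'
from h import *
avg(4);st()
s=snap('wrist','w21.png')
W=cloud(s);o=robot.get_obs()
print([ (round(d['p'],2),c2w(s,d['at']).round(4)) for d in robot.place_of(s,'tray_in')][:2])
print('head',np.median(W[246:262,250:270].reshape(-1,3),0)-o['tool_pos'])
E
```

```text
t 49.22 F [ 0.05 -0.57 -0.6 ] sd [0.34 0.35 0.15] P [0.62296 0.28889 0.17816] sd [0.00024 0.00098 0.00058]
t 49.22 pos [0.6228 0.2878 0.179 ] rpy [-3.1408e+00 -1.4000e-03 -3.0967e+00] F [ 0.19 -0.49 -0.35] w 0.0245
[(0.93, array([0.6249, 0.2854, 0.0059]))]
head [nan nan nan]
```

View pics/w21.png

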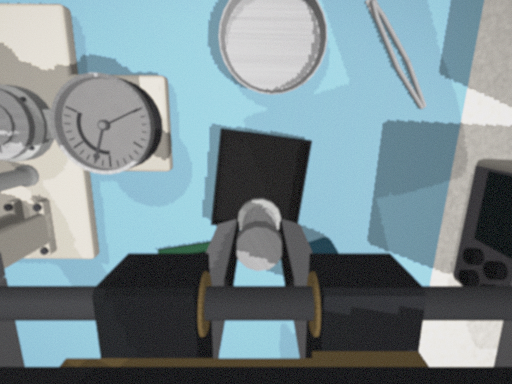

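>>> {"name": "carry_out", "arguments": {"deltas": "0 0 10 0 0 0 1;0 0 30 0 0 0 1;0 0 60 0 0 0 1;0 0 90 0 0 0 1;0 0 112 0 0 0 1;0 0 125 0 0 0 1;0 0 131 0 0 0 1;0 0 133 0 0 0 1"}}

```text
time: 49.98
tool_pos: [0.6228, 0.2877, 0.0453]
ee_rot: [-3.141, -0.002, -3.097]
wrist_force: [-0.4, 0.1, -0.9]
width: 0.024
```

```bash
python3 - <<'E'
from h import *
avg(5);st()
s=snap('wrist','w22.png')
E
```

```text
t 50.23 F [ 0.29 -0.21 -0.51] sd [0.38 0.51 0.39] P [0.6243  0.28846 0.04808] sd [0.00048 0.00026 0.00093]
t 50.23 pos [0.6247 0.2887 0.0489] rpy [ 3.1405  0.0038 -3.0964] F [-0.17 -0.05 -0.19] w 0.0242
```

View pics/w22.png

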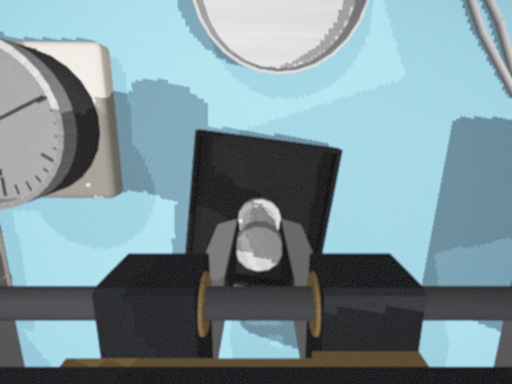

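>>> {"name": "carry_out", "arguments": {"deltas": "0 0 2 0 0 0 1;0 0 4 0 0 0 1;0 0 6 0 0 0 1;0 0 7.5 0 0 0 1;0 0 8 0 0 0 1;0 0 8 0 0 0 1;0 0 8 0 0 0 1;0 0 8 0 0 0 1"}}

```text
time: 50.95
tool_pos: [0.6235, 0.2883, 0.0386]
ee_rot: [-3.142, 0.0, -3.096]
wrist_force: [0.4, 0.3, -0.3]
width: 0.0238
```

```bash
python3 - <<'E'
from h import *
avg(6)
E
```

```text
t 51.25 F [-0.    0.32 -0.64] sd [0.39 0.45 0.56] P [0.62348 0.28827 0.0386 ] sd [3.e-05 1.e-05 3.e-05]
```

>>> {"name": "carry_out", "arguments": {"deltas": "0 0 0.2 0 0 0 1;0 0 0.4 0 0 0 1;0 0 0.5 0 0 0 1;0 0 0.5 0 0 0 1;0 0 0.5 0 0 0 1;0 0 0.5 0 0 0 1;0 0 0.5 0 0 0 1;0 0 0.5 0 0 0 1"}}

```text
time: 51.92
tool_pos: [0.6234, 0.2883, 0.038]
ee_rot: [-3.142, 0.0, -3.096]
wrist_force: [-0.3, 0.5, -0.6]
width: 0.0239
```

```bash
python3 - <<'E'
from h import *
avg(6)
E
```

```text
t 52.22 F [ 0.11  0.2  -0.42] sd [0.24 0.38 0.25] P [0.62342 0.28825 0.03801] sd [2.e-05 2.e-05 3.e-05]
```

>>> {"name": "carry_out", "arguments": {"deltas": "0 0 0.2 0 0 0 1;0 0 0.4 0 0 0 1;0 0 0.6 0 0 0 1;0 0 0.6 0 0 0 1;0 0 0.6 0 0 0 1;0 0 0.6 0 0 0 1;0 0 0.6 0 0 0 1;0 0 0.6 0 0 0 1"}}

```text
time: 52.88
tool_pos: [0.6234, 0.2883, 0.0374]
ee_rot: [-3.142, 0.0, -3.096]
wrist_force: [-0.7, 0.3, -1.0]
width: 0.0245
```

```bash
python3 - <<'E'
from h import *
avg(6)
E
```

```text
t 53.18 F [ 0.14 -0.4  -0.33] sd [0.35 0.48 0.43] P [0.62342 0.28826 0.03742] sd [1.e-05 2.e-05 2.e-05]
```

>>> {"name": "carry_out", "arguments": {"deltas": "0 0 0.2 0 0 0 1;0 0 0.4 0 0 0 1;0 0 0.6 0 0 0 1;0 0 0.8 0 0 0 1;0 0 1 0 0 0 1;0 0 1 0 0 0 1;0 0 1 0 0 0 1;0 0 1 0 0 0 1"}}

```text
time: 53.85
tool_pos: [0.6236, 0.2883, 0.0369]
ee_rot: [3.142, 0.001, -3.096]
wrist_force: [-0.1, 0.0, 2.5]
width: 0.0241
```

```bash
python3 - <<'E'
from h import *
avg(6)
snap('wrist','w23.png')
E
```

```text
t 54.15 F [-0.73 -0.43  2.81] sd [0.53 0.52 0.52] P [0.62361 0.2883  0.03688] sd [2.e-05 2.e-05 2.e-05]
```

View pics/w23.png

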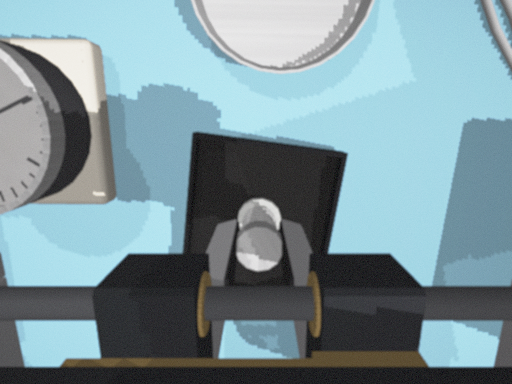

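Contact (3 N). Ease off a little, release, and retreat.

>>> {"name": "carry_out", "arguments": {"deltas": "0 0 -0.3 0 0 0 1;0 0 -0.4 0 0 0 1;0 0 -0.4 0 0 0 0.74;0 0 -0.4 0 0 0 0.7;0 0 -0.4 0 0 0 0.65;0 0 -0.4 0 0 0 0.58;0 0 -0.4 0 0 0 0.52;0 0 -0.4 0 0 0 0.5"}}

```text
time: 54.87
tool_pos: [0.6232, 0.2882, 0.0362]
ee_rot: [-3.141, -0.001, -3.096]
wrist_force: [0.3, 0.6, 0.5]
width: 0.046
```

>>> {"name": "carry_out", "arguments": {"deltas": "0 0 -3 0 0 0 0.5;0 0 -12 0 0 0 0.5;0 0 -30 0 0 0 0.5;0 0 -55 0 0 0 0.5;0 0 -80 0 0 0 0.5;0 0 -105 0 0 0 0.5;0 0 -125 0 0 0 0.5;0 0 -135 0 0 0 0.5"}}

```text
time: 55.53
tool_pos: [0.6248, 0.2888, 0.1771]
ee_rot: [3.139, 0.007, -3.096]
wrist_force: [-0.7, 0.8, 0.9]
width: 0.0469
```

```bash
python3 - <<'E'
from h import *
avg(4)
snap('wrist','w24.png');s=snap('scene','s24.png')
I=cv2.imread('pics/s24.png');cv2.imwrite('pics/c24.png',cv2.resize(I[90:250,140:400],None,fx=3,fy=3))
E
```

```text
t 55.73 F [0.17 0.2  0.33] sd [0.36 0.29 0.88] P [0.62423 0.28858 0.17442] sd [0.00084 0.0003  0.00267]
```

View pics/w24.png

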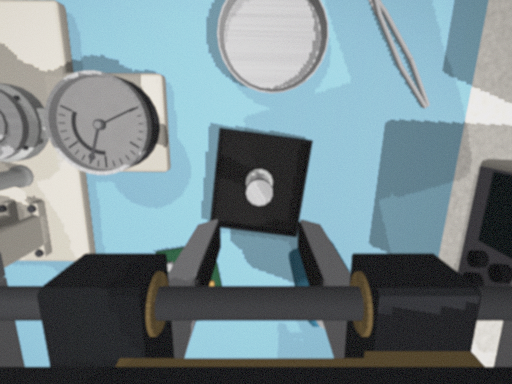

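View pics/c24.png

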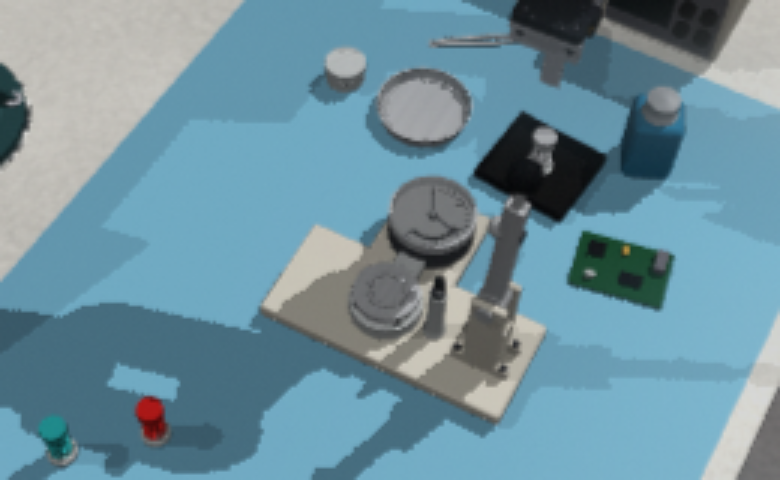

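The pusher stands upright in the middle of the tray at pixel (260,187) in the wrist view. The lever is up, the needle is back at zero, and everything else is where it was, so I'm handing in.

```bash
python3 -c "
from h import *
print(robot.close_job())"
```

```text
the job is handed in; nothing more can be done
None
```

The pusher read about 11 N, which passes the 10 N limit, so it now stands upright in the middle of the black stock tray. I handed the job in at about 56 s.

- **Seating:** I stood the pusher in the ring and let go of it.
- **Lever test:** I brought the lever down in small steps until the wrist force rose sharply where it met the stop. I held it there just over 3 s with an estimated 4–7 N on the stop, then swung it back up to about 1.6 rad, where it stayed.
- **Reading:** In the close wrist pictures the maximum hand stands about one tick past the long 10 N tick. The wrist force pointed to a bit more, about 12–13 N, which agrees on the pass.
- **Last check:** The final pictures show the lever up, the needle at zero and the other things in view unmoved. The two fingers were open and clear of everything.

Two things went less cleanly than I wanted:

- **Heavy first touch:** When I set the pusher down, the load reached about 3.4 N for a moment and pushed the maximum hand from about 1 N to about 3.4 N. I eased off before letting go. That stayed well below the final reading, but it was more than "hardly move".
- **Wrong row at the first grasp:** One mistyped row sent the fingers a short way further down for 1/12 s, and they may have touched the bench. The pusher and the things around it looked undisturbed afterwards, but I don't have the peak force from that moment.

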